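# True up the edge sander's fence with a square and clamp it

## Task

Lay the L-shaped square flat on the sander's table and press its two outer edges firmly into the corner between the sanding belt and the swivelling fence, so that the fence swings out until both legs sit flush with no gap and the fence is square to the belt. Let go of the square and leave it lying flush there, then swing the fence's clamp lever all the way over, towards the belt. Leave the other things on the bench alone.

Things in the scene. Friction and masses are not known exactly. Their poses are not given: they have to be found in the camera images.
- sander: Edge sander fixed to the bench. Origin at bench height; x towards its belt, y towards its clamp lever, z up. Its flat grey metal table is 40 mm above the bench, x = -150 to +80, y = -200 to +190 mm. The belt stands on edge along the table's far side, its flat face in the plane x = 80 mm. Behind the belt is the motor, up to 113 mm above the bench.
- belt: Brown sanding belt unit on edge, fixed, not running; 64 mm high above the table, flat from y = -170 to +140 mm. Origin in the plane of its flat working face, at table height, 80 mm in x from the sander's origin. x points into the belt; the face looks to -x.
- belt_face (a point): A point on the belt's flat working face, 12.5 mm above the table. x points into the belt, square to the face; y runs along the face towards the fence.
- fence (a joint): Swivel angle of the fence about an upright pivot (rad). 0 = square to the belt; positive = its free end leans to the sander's -y, closing the corner to under 90 degrees. Starts at 0.18 to 0.42; range -0.2 to 0.6. The pivot is stiff, 0.5 N m (about 3 N at the free end); the fence stays where it is left and can be pushed past square.
- fence_face (a point): The pivot, on the line of the wood face, 12.5 mm above the table, 4 mm in front of the belt face, at y = 50 mm in the sander's frame. The fence is a straight bar, pale wood face, dark steel back, 22 mm thick, top 50 mm above the table (stud 62 mm), 6 to 172 mm from the pivot along this point's -x. Its wood face is the plane y = 0 and looks to -y; the axes turn with the fence.
- square: L of bare aluminium, 0.3 to 0.5 kg: two legs 150 long, 22 wide, 25 mm high and a wooden diagonal handle bar. Starts flat on the bench. Origin: underside, where the outer edges would meet (corner cut away 12 mm). The fence leg runs along -x, outer edge in y = 0; the belt leg along -y, outer edge in x = 0. In use its axes are parallel to the sander's.
- square_leg_a (a point): End of the outer edge of the fence leg: at x = -150, y = 0 mm in the square's frame, 12.5 mm above its underside.
- square_leg_b (a point): End of the outer edge of the belt leg: at x = 0, y = -150 mm in the square's frame, 12.5 mm above its underside.
- square_handle (a point): Middle of the wooden handle bar, at x = -70, y = -70 mm in the square's frame, 17 mm above its underside; axes as the square's. The bar is 18 mm wide, 34 mm high, and runs from leg to leg along (1, -1); grip it from above, closing along (1, 1). The inner corner of the L is 68 mm from this point.
- clamp (a joint): Angle of the clamp lever (rad): 0 = leaning away from the belt (sander's -x), 1.2 = end stop, fully over towards the belt (clamped). Starts at 0 to 0.25. Its axis is level, along the sander's y; about 1 N at the tip turns it and it stays where it is left.
- clamp_tip (a point): Centre of the lever's round black knob (26 mm diameter), 75 mm from its axis, which lies in the sander's frame at x = -30, y = 145 mm, 62 mm above the bench, over a dark block 70 x 50 x 25 mm on the table. At angle a the knob is 75 sin(a - 0.6) mm in x and 75 cos(a - 0.6) mm up from the axis.
- bevel: Bystander: bevel gauge, dark wood stock 130 x 24 x 20 mm with a thin steel blade set slanting. Origin under the stock's middle.
- dye: Bystander: dull red bottle with a white cap, 72 mm across, 190 mm high. Origin under its middle.
- tape: Bystander: roll of tape, 90 mm across, 30 mm high. Origin under its middle.
- sanding_block: Bystander: cork sanding block 100 x 60 x 35 mm. Origin under its middle.

How it is judged (in metres and radians):
On the way, in this order (a step that is already met when the one before it is completed fails the run):
1. square flat on the table, pressed on belt and fence at once (over 1 N each), edges flush (gaps under 3 mm), fence within 0.03 rad of square, lever not yet over (below 0.8 rad) (x of square in the frame of belt_face between -0.003 and 0.003 m and x of square_leg_b in the frame of belt_face between -0.003 and 0.003 m and y of square in the frame of fence_face between -0.003 and 0.003 m and y of square_leg_a in the frame of fence_face between -0.003 and 0.003 m and height (world z) of square between 0.036 and 0.045 m and angle between square's own z axis and vertical below 0.04 rad and value of joint fence between -0.03 and 0.03 rad and contact force between square and belt above 1 N and contact force between square and fence above 1 N and value of joint clamp below 0.8 rad), for 0.2 s.
2. the clamp lever is fully over (value of joint clamp above 1.08 rad), for 0.1 s.
At the end, for the whole second after the job is handed in: The fence is within 0.03 rad of square to the belt; the square lies flat on the table, released and at rest, with both outer edges flush against belt and fence (gaps under 3 mm at the corner and at both leg ends); the clamp lever is over to at least 1.08 of 1.2 rad (x of square in the frame of belt_face between -0.003 and 0.003 m and x of square_leg_b in the frame of belt_face between -0.003 and 0.003 m and y of square in the frame of fence_face between -0.003 and 0.003 m and y of square_leg_a in the frame of fence_face between -0.003 and 0.003 m and height (world z) of square between 0.036 and 0.045 m and angle between square's own z axis and vertical below 0.04 rad and value of joint fence between -0.03 and 0.03 rad and value of joint clamp above 1.08 rad and linear speed of square below 0.01 m/s and contact force between square and the arm below 0.1 N and contact force between square and the fingers below 0.1 N); the robot touches nothing.
It fails at once if a bystander is pushed more than 30 mm from its place (distance of any of bevel, dye, tape, sanding_block from where it was at the start of the episode above 0.03 m).
It also fails if it takes over 58 s, if anything falls off the work surface, if the arm or the gripper's body presses on something with over 40 N, if the wrist force passes 120 N, or if a joint passes its speed limit or range.

## Robot

A 6-joint arm with a two-finger parallel gripper is mounted at the origin on the work surface. World frame = base frame: x ahead of the robot, y to its left, z up, the work surface at z = 0. Lengths are in m, angles in degrees, forces in N, time in s.
With the tool pointing down it reaches from about 0.25 to 0.725 m from the base axis. Payload 9.7 kg.
Tool frame: the origin (TCP) lies at the very end of the fingers, on their centre line; the grasp point (between the pads) lies 19 mm behind it (bot.grip_point_offset is the z of the grasp point in the tool frame, in m); z points along the fingers, x is the direction in which the jaws open and shut, and the axes are right-handed (so a half turn about z gives the same grasp; the last joint's range is limited). The gripper opens to 85 mm and grips with 20 to 120 N. Pads are 22 mm wide; open, the fingers measure 114 mm over their backs; the gripper's body (76 mm by 85 mm) begins 54 mm behind the grasp point. The pads swing forward as they close: fully open they stand 13 mm farther back than shut.
Start: joints at [69.729, 4.979, 10.078, 95.1, 0, 90], TCP at [0.191, 0.516, 0.231] pointing down, gripper open.
Joint ranges: [-179.16, 179.16], [-48.56, 103.87], [-65.8, 70.77], [-126.05, 130.52], [-82.76, 87.17], [-180, 180]. Speed limits (degrees/s): [127.2, 127.2, 147.25, 180, 180, 180].

## Interface

Orientations are given as [roll, pitch, yaw] about the fixed x, y, z axes, in that order (R = Rz(yaw) Ry(pitch) Rx(roll)).
In Python, from workcell import get_obs, viewer, job_done, bot gives the robot as it stands.
- The arm moves only by the shell command python3 -m handwheel 'ROWS' [FORCE]. ROWS is JSON, a list of rows, each a list of 5 numbers: the closure, from 0 (fully open) to 1 (shut), then the shift along the world's x, y, z in m, then the turn about the world's z in degrees. A call has 1 to 5 rows; each row is the pose to reach, as a shift and turn from the pose measured when the call began; what a row does not reach only later rows make up. A row lasts 1/10 s, in which the tool goes at most 50 mm and 8.59 degrees, less where a joint would pass 70% of its speed; a pose out of reach is approached as far as the arm can. A call with a gripper value outside its range is refused whole. The fingers move at their own pace and stop on an object; FORCE is the grip in N (left out, the last holds). Time passes only in rows, so rows that repeat a pose let the fingers close. It gives the time, the measured TCP pose, the force and the opening at its end, in the units of the state.
- get_obs(): the state, without advancing time (a new reading comes with each control period).
- viewer.camera(name): name is "scene" or "top"; returns a dict with "color" (420x560x3 uint8, blue, green, red), "K" (3x3 intrinsics, pixels), "origin" and "orientation" of the camera in the world. Camera axes: x right, y down, z forward; pixel columns grow to the right and rows downward; lengths in m; the calibration is good to about 2 mm. A picture is of the moment at which its call begins. There is no depth.
- job_done(): hands the job in, once; it reports no verdict.
The state is a dict: "time": time; "q": joint angles; "qd": joint speeds; "joint_efforts": joint torques, N m; "ee_pos": TCP position; "tcp_rot": TCP orientation; "wrist_force": force on the tool from outside, world axes, zero at the start; "torque": the same for the moment, N m; "opening": finger opening in m.
Only numpy, scipy, OpenCV 4.12 (cv2) and the standard library are available. Lean on these libraries where they do the work, as an engineer would, in place of code of your own. Each camera call takes 0.05 s, during which the arm holds its last target.

## Working session

There is one attempt and no reset: what is moved stays moved. The work goes in short steps, Python scripts to look and compute and a shell command to move; the robot and the scene stay as the last step left them, time stands still between calls to the robot, and variables do not carry over. Pictures are saved under pics/ and viewed, and the job is handed in when it is done.

```bash
mkdir -p pics; ls; python3 - <<'E'
from workcell import get_obs, viewer, bot
import cv2
o=get_obs(); print(o)
for n in("scene","top"):
    c=viewer.camera(n); cv2.imwrite(f"pics/{n}0.png",c["color"]); print(n,c["K"],c["origin"],c["orientation"])
print(bot.grip_point_offset)
E
```

```text
pics
{'time': 0.0, 'q': array([6.97298447e+01, 5.01109579e+00, 1.00358994e+01, 9.50982191e+01,
       1.03410188e-03, 9.00018378e+01]), 'qd': array([-0.00351087, -0.05223064, -0.04082284,  0.00296377, -0.07027055,
        0.01624622]), 'joint_efforts': array([-1.53826804e-03, -5.20380163e+01,  4.64816236e+01,  1.62492710e-02,
       -7.22503546e-05, -2.51183769e-05]), 'ee_pos': array([0.1904681 , 0.51574245, 0.23059604]), 'tcp_rot': array([-1.79998968e+02,  7.34155267e-02,  6.97280068e+01]), 'wrist_force': array([-0.22918469, -0.40427103,  0.12359432]), 'torque': array([ 0.02418967,  0.01269905, -0.00258483]), 'opening': 0.08518407869147933}
scene [[483.38951936   0.         273.51467957]
 [  0.         483.38951936 211.28334522]
 [  0.           0.           1.        ]] [ 1.30683855 -0.86461671  1.32340142] [-137.31686796    0.63728259   42.94681567]
top [[544.78561233   0.         277.34460785]
 [  0.         544.78561233 213.46176884]
 [  0.           0.           1.        ]] [ 0.2161301  -0.05589751  1.65623451] [-1.67929649e+02  2.43582867e-02 -8.65395220e+01]
-0.0187
```

View pics/scene0.png

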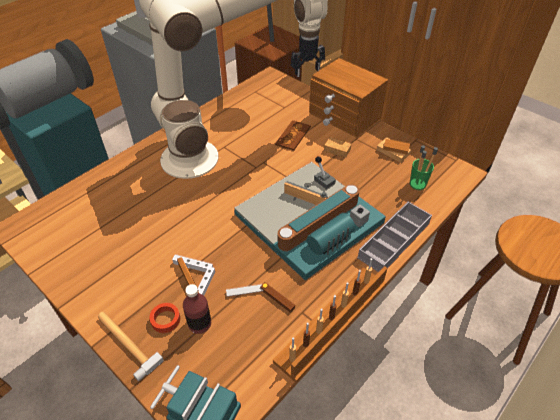

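View pics/top0.png

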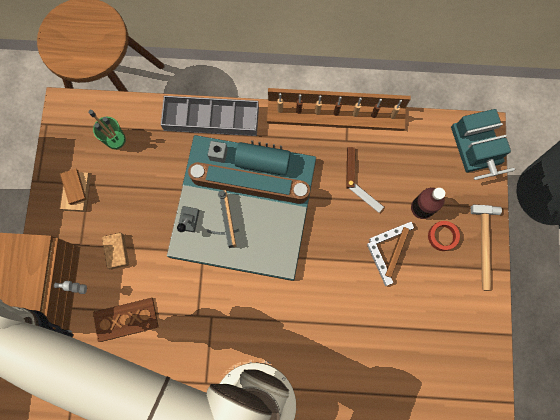

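```bash
cat > h.py <<'E'
import numpy as np, cv2
from scipy.spatial.transform import Rotation as R
from workcell import get_obs, viewer, bot
def ray(c,uv,z):
    uv=np.atleast_2d(uv).astype(float)
    d=np.c_[uv,np.ones(len(uv))]@np.linalg.inv(c["K"]).T
    d=d@R.from_euler('xyz',c["orientation"],degrees=True).as_matrix().T
    o=np.array(c["origin"]); t=(np.atleast_1d(z)-o[2])/d[:,2]
    return o+d*t[:,None]
def proj(c,P):
    M=R.from_euler('xyz',c["orientation"],degrees=True).as_matrix()
    p=(np.atleast_2d(P)-np.array(c["origin"]))@M
    p=p@c["K"].T
    return p[:,:2]/p[:,2:]
E
python3 - <<'E'
import cv2
a=cv2.imread("pics/top0.png")
cv2.imwrite("pics/t_sq.png",cv2.resize(a[210:295,335:450],None,fx=6,fy=6,interpolation=cv2.INTER_CUBIC))
cv2.imwrite("pics/t_sa.png",cv2.resize(a[130:285,160:325],None,fx=3.8,fy=3.8,interpolation=cv2.INTER_CUBIC))
b=cv2.imread("pics/scene0.png")
cv2.imwrite("pics/s_sq.png",cv2.resize(b[245:340,145:245],None,fx=6,fy=6,interpolation=cv2.INTER_CUBIC))
cv2.imwrite("pics/s_sa.png",cv2.resize(b[140:275,230:390],None,fx=4,fy=4,interpolation=cv2.INTER_CUBIC))
E
```

```text
(no output)
```

View pics/t_sq.png

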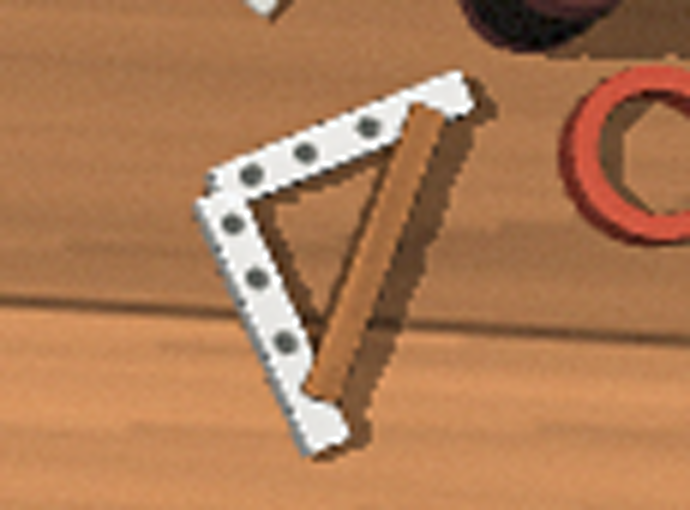

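View pics/t_sa.png

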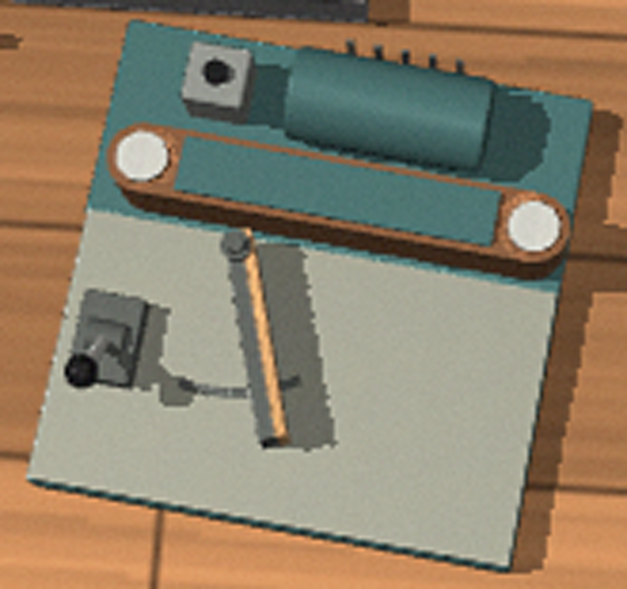

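View pics/s_sq.png

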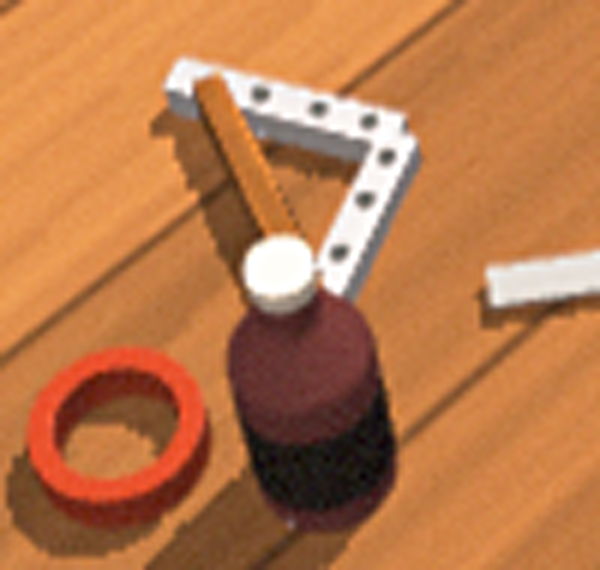

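View pics/s_sa.png

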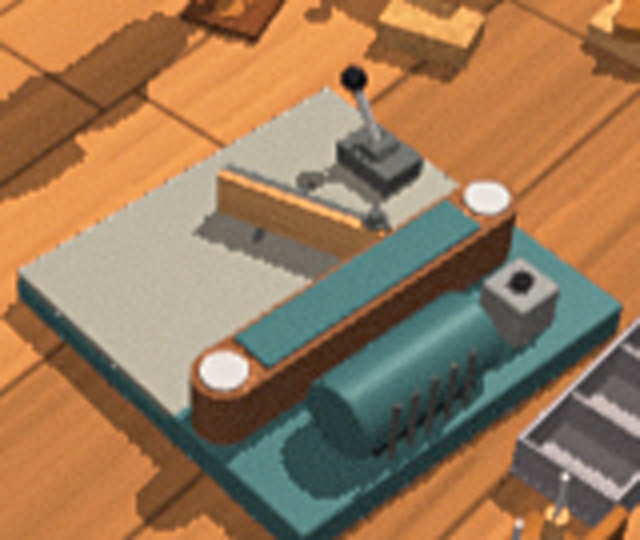

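```bash
cat > m.py <<'E'
from h import *
c=viewer.camera("top"); a=c["color"]; cv2.imwrite("pics/top1.png",a)
hsv=cv2.cvtColor(a,cv2.COLOR_BGR2HSV)
def yaw(v): return np.degrees(np.arctan2(v[1],v[0]))
# square white tops
m=((hsv[...,2]>205)&(hsv[...,1]<40)).astype(np.uint8); w=np.zeros_like(m); w[215:292,360:420]=1; m*=w
cs,_=cv2.findContours(m,cv2.RETR_EXTERNAL,cv2.CHAIN_APPROX_NONE)
print([ (len(k),cv2.boundingRect(k)) for k in cs if len(k)>15])
pts=np.vstack([k[:,0] for k in cs if len(k)>15])
W=ray(c,pts,0.025)[:,:2]
rect=cv2.minAreaRect(W.astype(np.float32)*1000); print("rect",rect, cv2.boxPoints(rect))
# table
t=((hsv[...,1]<50)&(hsv[...,2]>110)&(hsv[...,2]<205)).astype(np.uint8); w=np.zeros_like(t); w[180:285,160:322]=1; t*=w
cs,_=cv2.findContours(t,cv2.RETR_EXTERNAL,cv2.CHAIN_APPROX_NONE)
k=max(cs,key=cv2.contourArea)[:,0]
W=ray(c,k,0.04)[:,:2]
r=cv2.minAreaRect(W.astype(np.float32)*1000); print("table",r,cv2.boxPoints(r), proj(c,np.c_[cv2.boxPoints(r)/1000,[.04]*4]))
v=a.copy(); v[m>0]=(255,0,255); v[t>0]=(0,255,255); cv2.imwrite("pics/mask.png",cv2.resize(v[130:300,160:450],None,fx=2.6,fy=2.6,interpolation=cv2.INTER_NEAREST))
E
python3 m.py
```

```text
[(182, (368, 222, 46, 63))]
rect ((465.8497314453125, -406.95953369140625), (148.49371337890625, 148.20526123046875), 25.499591827392578) [[ 366.93387 -372.039  ]
 [ 430.7369  -505.8073 ]
 [ 564.7656  -441.88007]
 [ 500.96255 -308.11176]]
table ((501.18359375, 84.71366882324219), (386.1756286621094, 223.0585479736328), 82.96782684326172) [[ 366.8542    -93.26749 ]
 [ 588.2348   -120.575806]
 [ 635.513     262.69482 ]
 [ 414.1324    290.00314 ]] [[293.26305823 278.72680388]
 [306.17544657 206.41749996]
 [182.20968083 184.08585864]
 [165.92063041 255.10475501]]
```

```bash
ls pics
```

```text
mask.png
s_sa.png
s_sq.png
scene0.png
t_sa.png
t_sq.png
top0.png
top1.png
```

View pics/mask.png

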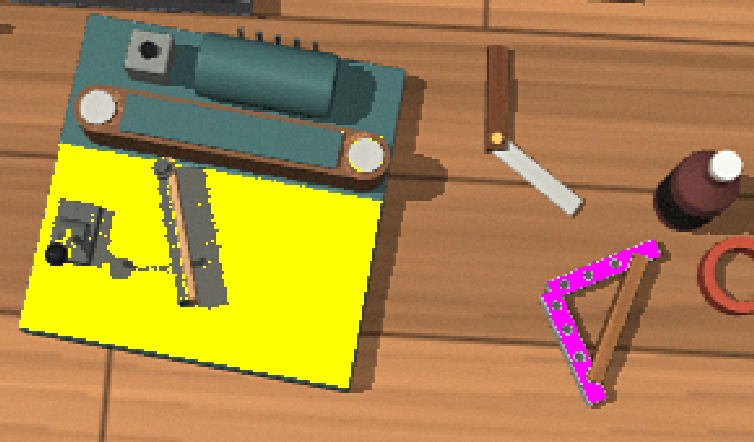

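```bash
python3 - <<'E'
from h import *
c=viewer.camera("top"); s=viewer.camera("scene")
print("cap",ray(c,(439,193),.19),"scene cap",ray(s,(191.5,290),.19))
print("handle px",proj(c,(.4682,-.4003,.034)),"scene",proj(s,(.4682,-.4003,.034)))
a=np.radians(-7.03);S=np.array([[np.cos(a),-np.sin(a)],[np.sin(a),np.cos(a)]]);o=np.array([.5385,.0852])
def w(x,y,z): return np.r_[o+S@(np.array([x,y])/1000),z/1000]
P=[w(-150,-200,40),w(-150,190,40),w(80,190,40),w(80,-200,40),w(80,-170,104),w(80,140,104),w(80,-170,40),w(80,140,40),w(76,50,90),w(-30,145,62)]
for c_,n in((c,"top"),(s,"scene")):
    v=cv2.resize(c_["color"],None,fx=4,fy=4,interpolation=cv2.INTER_CUBIC)
    q=proj(c_,P)*4+1.5
    for p in q: cv2.drawMarker(v,tuple(int(round(x)) for x in p),(0,0,255),cv2.MARKER_CROSS,14,1)
    x,y=(640,520) if n=="top" else (920,580)
    cv2.imwrite(f"pics/{n}_chk.png",v[y:y+600,x:x+680])
# knob two views
from scipy.optimize import least_squares
k1=np.array([80/3.8+160,370/3.8+130]);k2=np.array([353/4+230,78/4+140])
def f(al): 
    p=w(-30+75*np.sin(al-.6),145,62+75*np.cos(al-.6)); return np.r_[(proj(c,p)[0]-k1),(proj(s,p)[0]-k2)]
r=least_squares(lambda x:f(x[0]),[.1]);print("clamp",r.x,r.fun)
# fence wood face top edge, table frame
for uv in [(247,230),(287,440)]:
    p=ray(c,(uv[0]/3.8+160,uv[1]/3.8+130),.09)[0]; print("fence top",(S.T@(p[:2]-o))*1000)
E
```

```text
cap [[ 0.61403097 -0.4804904   0.19      ]] scene cap [[ 0.61972861 -0.479517    0.19      ]]
handle px [[397.22803175 251.28494679]] scene [[186.22012142 274.92961509]]
clamp [0.03894827] [-0.27754119 -0.42909752 -0.78645896  0.12722934]
fence top [66.68578823 47.51499484]
fence top [-89.93888382 -15.95077811]
```

View pics/top_chk.png

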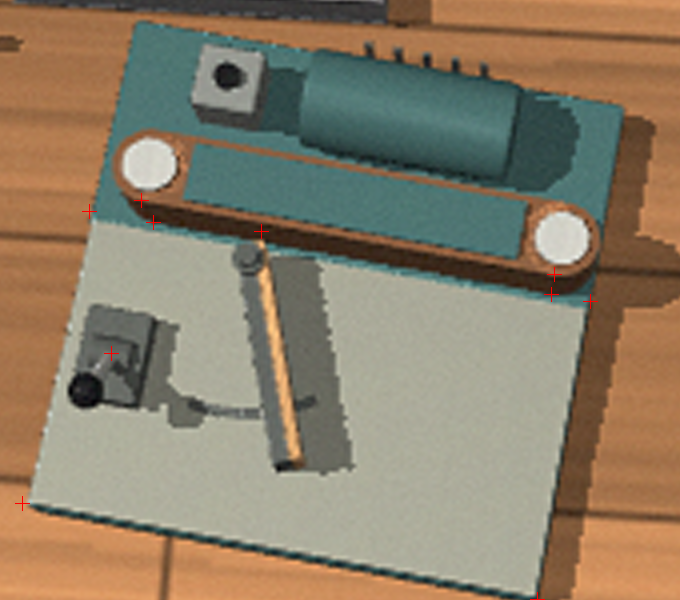

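View pics/scene_chk.png

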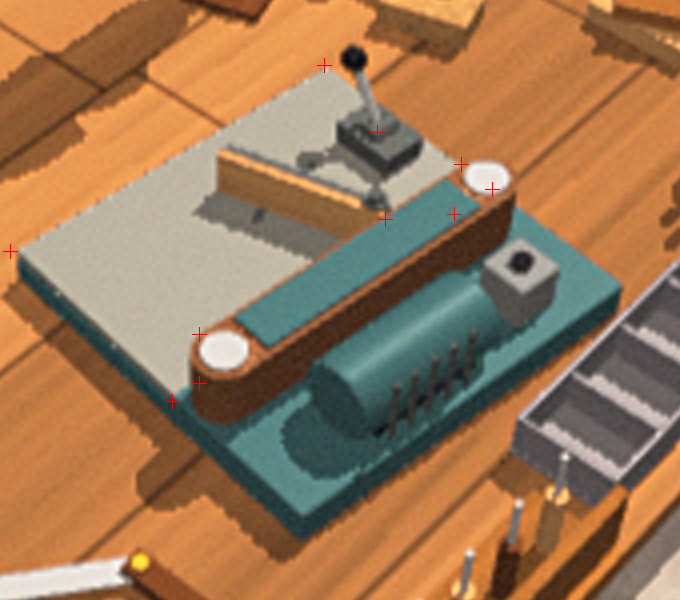

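```bash
cat > san.py <<'E'
from h import *
c=viewer.camera("top"); s=viewer.camera("scene")
def edge(c,p0,p1,z,ch=2,n=60,r=5,frac=(.1,.9),pol=0):
    """subpixel edge points along p0->p1, max gradient across, fit line in world"""
    g=cv2.GaussianBlur(c["color"].astype(np.float32),(0,0),.7)
    p0,p1=np.array(p0,float),np.array(p1,float); d=(p1-p0)/np.linalg.norm(p1-p0); nn=np.array([-d[1],d[0]])
    T=np.linspace(-r,r,8*r+1); out=[]
    for f in np.linspace(*frac,n):
        q=(p0+f*(p1-p0)+T[:,None]*nn).astype(np.float32)
        v=cv2.remap(g,q[None,:,0].copy(),q[None,:,1].copy(),cv2.INTER_LINEAR)[0]
        gr=np.abs(np.gradient(v,axis=0)).sum(1) if pol==0 else np.gradient(v.sum(1))*pol
        out.append(q[np.argmax(gr)])
    W=ray(c,np.array(out),z)[:,:2]
    for _ in range(4):
        vx,vy,x,y=cv2.fitLine(W.astype(np.float32),cv2.DIST_HUBER,0,.0005,.001).ravel()
        e=np.abs((W[:,0]-x)*vy-(W[:,1]-y)*vx); W2=W[e<.003]
        if len(W2)>10: W=W2
    return np.array([x,y]),np.array([vx,vy]),len(W),e.std()
def X(a,b):
    t=np.linalg.solve(np.c_[a[1],-b[1]],b[0]-a[0]); return a[0]+t[0]*a[1]
ang=lambda l:(np.degrees(np.arctan2(l[1][1],l[1][0]))+90)%180-90
E
cat > m2.py <<'E'
from san import *
k=lambda x,y:((x+640-1.5)/4,(y+520-1.5)/4)
fr=edge(c,k(32,506),k(536,598),.04)
L=edge(c,k(92,222),k(32,506),.04)
Rr=edge(c,k(586,306),k(536,598),.04)
for n,l in(("front",fr),("L",L),("R",Rr)): print(n,l[0],ang(l),l[2:])
print("corners",X(fr,L),X(fr,Rr),np.linalg.norm(X(fr,L)-X(fr,Rr)))
bt=edge(c,k(190,215),k(525,273),.104,r=2)
tb=edge(c,k(330,250),k(530,287),.04,r=3)
for n,l in(("belttop",bt),("beltbot",tb)):print(n,l[0],ang(l),l[2:])
k2=lambda x,y:((x+920-1.5)/4,(y+580-1.5)/4)
sf=edge(s,k2(20,257),k2(330,72),.04); sr=edge(s,k2(20,257),k2(170,395),.04)
for n,l in(("sfront",sf),("sR",sr)):print(n,l[0],ang(l),l[2:])
print("scene cornerR",X(sf,sr))
E
python3 m2.py
```

```text
front [0.38289523 0.03375138] 82.92468 (60, np.float64(0.0004066839557082192))
L [0.49659696 0.27785623] -7.263481 (27, np.float64(0.0002728569674699542))
R [ 0.47996393 -0.10685436] -6.9662247 (60, np.float64(0.00039642192429591345))
corners [0.4144922 0.2883209] [ 0.36715418 -0.09307057] 0.384318
belttop [0.61261356 0.04046492] 83.22919 (60, np.float64(0.0003832227756094211))
beltbot [ 0.60612273 -0.01195317] 82.97351 (57, np.float64(0.0006407594869424767))
sfront [0.3945303  0.11647802] 83.16049 (59, np.float64(0.0006011212692958649))
sR [ 0.48464394 -0.10530879] -7.0644836 (60, np.float64(0.00045530346222648804))
scene cornerR [ 0.3696382  -0.09105646]
```

```bash
python3 -m handwheel '[[0.5,0.013,-0.043,0,0],[0.5,0.026,-0.086,0,0],[0.5,0.039,-0.129,0,0],[0.5,0.052,-0.172,0,0],[0.5,0.065,-0.215,0,0]]' 60
python3 -m handwheel '[[0.5,0.013,-0.043,0,0],[0.5,0.026,-0.086,0,0],[0.5,0.039,-0.129,0,0],[0.5,0.052,-0.172,0,0],[0.5,0.065,-0.215,0,0]]'
python3 -m handwheel '[[0.5,0.013,-0.043,0,0],[0.5,0.026,-0.086,0,0],[0.5,0.039,-0.129,0,0],[0.5,0.052,-0.172,0,0],[0.5,0.065,-0.215,0,0]]'
python3 - <<'E'
from san import *
k=lambda x,y:((x+2.5)/6+335-.5,(y+2.5)/6+210-.5)
A=edge(c,k(212,230),k(298,440),.025,r=3); B=edge(c,k(225,167),k(450,75),.025,r=3)
for l in(A,B):print(l[0],ang(l),l[2:])
print("origin",X(A,B))
E
```

```text
time: 0.85
ee_pos: [0.2556, 0.2993, 0.2311]
tcp_rot: [180.0, -0.0, 69.8]
wrist_force: [0.6, -0.6, -0.6]
opening: 0.0426
time: 1.35
ee_pos: [0.3206, 0.0826, 0.2314]
tcp_rot: [179.9, -0.0, 69.8]
wrist_force: [2.3, 0.4, 0.6]
opening: 0.0428
time: 1.85
ee_pos: [0.3856, -0.1346, 0.2316]
tcp_rot: [179.9, -0.1, 69.8]
wrist_force: [0.8, 0.8, 0.1]
opening: 0.0425
[ 0.41793594 -0.3467425 ] 26.185135 (49, np.float64(0.0003578647771097234))
[ 0.5354589 -0.3796883] -64.41994 (47, np.float64(0.0003260511136193041))
origin [ 0.5003002 -0.3062408]
```

```bash
python3 -m handwheel '[[0.5,0.014,-0.046,0,0.9],[0.5,0.028,-0.092,0,0.9],[0.5,0.042,-0.138,0,0.9],[0.5,0.056,-0.184,0,0.9],[0.5,0.070,-0.230,-0.03,0.9]]'
python3 -m handwheel '[[0.5,0.012,-0.0354,-0.045,0],[0.5,0.012,-0.0354,-0.09,0],[0.5,0.012,-0.0354,-0.11,0],[0.5,0.012,-0.0354,-0.11,0]]'
python3 - <<'E'
from h import *
o=get_obs();print(o["ee_pos"],o["tcp_rot"],o["opening"])
for n in("scene","top"):
    c=viewer.camera(n);print(n,proj(c,[(.4676,-.3999,.034),o["ee_pos"]]))
    x,y=(130,210) if n=="scene" else (320,180)
    cv2.imwrite(f"pics/{n}_a.png",cv2.resize(c["color"][y:y+130,x:x+150],None,fx=4,fy=4,interpolation=cv2.INTER_CUBIC))
E
```

```text
time: 2.45
ee_pos: [0.4559, -0.3635, 0.2069]
tcp_rot: [179.7, 0.1, 70.4]
wrist_force: [0.0, 0.8, 0.5]
opening: 0.0428
time: 2.85
ee_pos: [0.4664, -0.3972, 0.0926]
tcp_rot: [-180.0, -0.1, 70.4]
wrist_force: [-0.1, 0.2, -0.6]
opening: 0.0427
[ 0.46637206 -0.39718574  0.09262935] [-1.79960486e+02 -5.35914604e-02  7.03837786e+01] 0.042709351313851694
scene [[186.19530809 274.75169977]
 [183.93476589 263.22495827]]
top [[397.09167336 251.47508736]
 [400.49218461 248.98558007]]
```

View pics/scene_a.png

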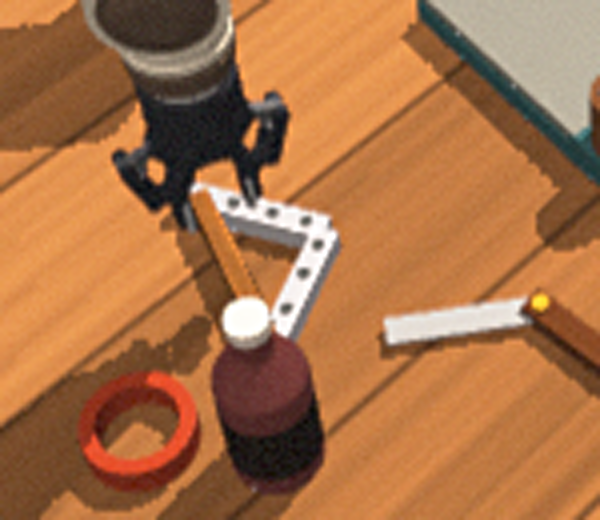

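```bash
python3 -m handwheel '[[0.5,0.0012,-0.0027,-0.03,0.3],[0.5,0.0012,-0.0027,-0.06,0.3],[0.5,0.0012,-0.0027,-0.075,0.3],[0.5,0.0012,-0.0027,-0.086,0.3],[0.5,0.0012,-0.0027,-0.086,0.3]]'
python3 -m handwheel '[[0.9,0,0,0,0],[0.9,0,0,0,0],[0.9,0,0,0,0],[0.9,0,0,0,0],[0.9,0,0,0,0]]' 90
python3 -m handwheel '[[0.9,0,0,0.02,0],[0.9,0,0,0.04,0],[0.9,0,0,0.07,0],[0.9,0,0,0.1,0],[0.9,0,0,0.1,0]]' 90
```

```text
time: 3.45
ee_pos: [0.4694, -0.4009, 0.012]
tcp_rot: [179.7, 0.1, 70.7]
wrist_force: [-0.7, 0.1, -0.5]
opening: 0.0423
time: 3.95
ee_pos: [0.4703, -0.4015, 0.0141]
tcp_rot: [179.5, 0.1, 70.7]
wrist_force: [-0.4, 1.5, 6.4]
opening: 0.0161
time: 4.45
ee_pos: [0.4718, -0.4029, 0.1191]
tcp_rot: [179.1, 0.3, 70.7]
wrist_force: [1.1, -0.5, -2.2]
opening: 0.016
```

```bash
python3 - <<'E'
from h import *
o=get_obs();print(o["ee_pos"],o["tcp_rot"],o["opening"],o["wrist_force"],o["q"])
im=[]
for n in("scene","top"):
    c=viewer.camera(n)
    x,y=(130,180) if n=="scene" else (320,170)
    im.append(cv2.resize(c["color"][y:y+150,x:x+130],None,fx=3,fy=3,interpolation=cv2.INTER_CUBIC))
cv2.imwrite("pics/b.png",np.hstack(im))
E
```

```text
[ 0.47181986 -0.40288831  0.119068  ] [179.11910384   0.29180081  70.72383784] 0.015957561296854977 [ 1.10241832 -0.49841911 -2.17262476] [-4.05157716e+01  1.29105080e+01  6.59726993e+00  8.27599961e+01
  4.71623133e-02 -2.12414712e+01]
```

View pics/b.png

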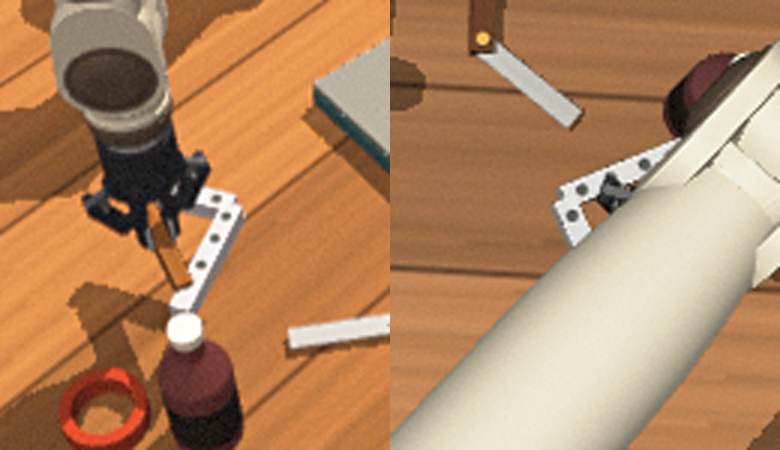

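```bash
python3 -m handwheel '[[0.9,0,0,0,0],[0.9,0,0,0,0],[0.9,0,0,0,0]]'
python3 -m handwheel '[[0.9,0.01,0.04,0.02,-5],[0.9,0.014,0.08,0.02,-10],[0.9,0.02,0.12,0.02,-15],[0.9,0.025,0.16,0.02,-15],[0.9,0.025,0.16,0.02,-15]]'
```

```text
time: 4.85
ee_pos: [0.4701, -0.4014, 0.1129]
tcp_rot: [179.5, 0.1, 70.7]
wrist_force: [-0.9, 0.1, -3.1]
opening: 0.0159
time: 5.35
ee_pos: [0.4953, -0.2374, 0.1327]
tcp_rot: [179.6, 0.1, 55.9]
wrist_force: [0.4, -1.1, -4.0]
opening: 0.0162
```

```bash
python3 -m handwheel '[[0.9,0.006,0.045,0,-5],[0.9,0.012,0.09,0,-10],[0.9,0.018,0.135,0,-15],[0.9,0.024,0.18,0,-17.9],[0.9,0.030,0.215,0,-17.9]]'
python3 -m handwheel '[[0.9,0,0.01,0,0],[0.9,0,0.01,0,0],[0.9,0,0.01,0,0]]'
cat > look.py <<'E'
import sys
from h import *
o=get_obs();print(o["ee_pos"],o["tcp_rot"],o["opening"],o["wrist_force"])
im=[]
for n in("scene","top"):
    c=viewer.camera(n); cv2.imwrite(f"pics/{sys.argv[1]}_{n}.png",c["color"])
    x,y=(225,110) if n=="scene" else (165,130)
    im.append(cv2.resize(c["color"][y:y+170,x:x+170],None,fx=2.3,fy=2.3,interpolation=cv2.INTER_CUBIC))
cv2.imwrite(f"pics/{sys.argv[1]}.png",np.hstack(im))
E
python3 look.py c
```

```text
time: 5.85
ee_pos: [0.5251, -0.0204, 0.1324]
tcp_rot: [179.6, 0.1, 38.0]
wrist_force: [1.3, -0.1, -3.5]
opening: 0.0159
time: 6.15
ee_pos: [0.525, -0.011, 0.1321]
tcp_rot: [179.6, 0.1, 38.0]
wrist_force: [-0.3, -0.1, -3.2]
opening: 0.0157
[ 0.52495561 -0.01101517  0.13210228] [1.79637633e+02 1.18510684e-01 3.79972679e+01] 0.01569835219669674 [-0.29414832 -0.11870888 -3.22896096]
```

View pics/c.png

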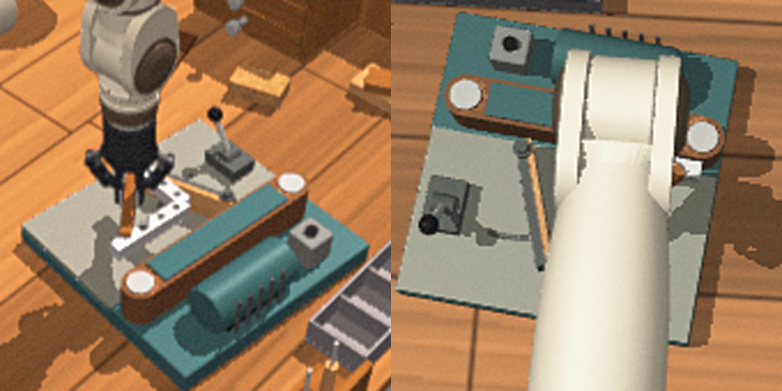

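```bash
python3 - <<'E'
import cv2
b=cv2.imread("pics/c_scene.png"); cv2.imwrite("pics/c_z.png",cv2.resize(b[165:245,250:330],None,fx=7.5,fy=7.5,interpolation=cv2.INTER_CUBIC))
E
```

```text
(no output)
```

View pics/c_z.png

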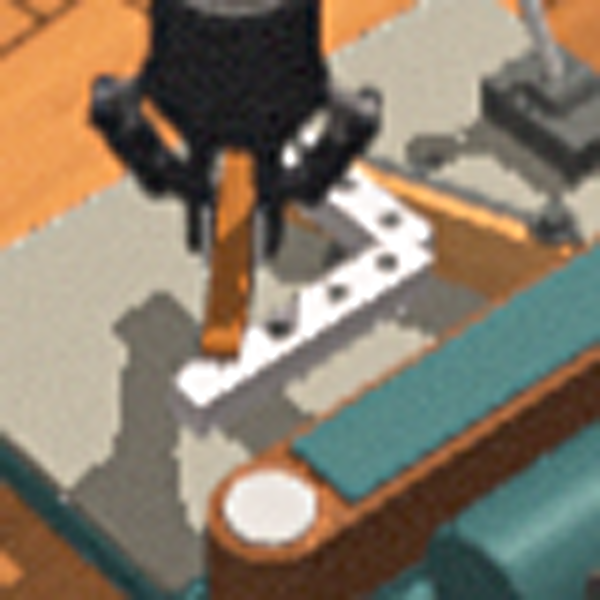

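```bash
cat > sf.py <<'E'
from san import *
a=np.radians(-7.03);S=np.array([[np.cos(a),-np.sin(a)],[np.sin(a),np.cos(a)]]);O=np.array([.5374,.0846])
tos=lambda p:((np.atleast_2d(p)[:,:2]-O)@S)*1000
E
python3 - <<'E'
from sf import *
k=lambda x,y:((x+3.2)/7.5+250-.5,(y+3.2)/7.5+165-.5)
l=edge(s,k(204,403),k(428,262),.143,r=2); print(ang(l),tos(l[0]),l[2:])
print("ends",tos(ray(s,[k(200,407),k(432,258)],.143)), "tcp",tos(get_obs()["ee_pos"]))
l=edge(s,k(300,440),k(598,255),.104,r=2); print("belt edge", ang(l),tos(l[0]))
E
```

```text
81.98877 [[  69.28682556 -107.14064567]] (60, np.float64(0.0004836635066667619))
ends [[  71.2222948  -172.84058363]
 [  70.59250172  -34.63194114]] tcp [[ -0.47810748 -96.90026826]]
belt edge 81.5462 [[ 82.80515099 -41.40934715]]
```

```bash
python3 -m handwheel '[[0.9,0,0,-0.03,0.5],[0.9,0,0,-0.055,0.5],[0.9,0,0,-0.068,0.5],[0.9,0,0,-0.072,0.5],[0.9,0,0,-0.072,0.5]]'
python3 -m handwheel '[[0.9,0,0,-0.003,0],[0.9,0,0,-0.006,0],[0.9,0,0,-0.006,0]]'
```

```text
time: 6.85
ee_pos: [0.5251, -0.0118, 0.0605]
tcp_rot: [179.6, 0.1, 38.4]
wrist_force: [-0.2, 0.6, -3.4]
opening: 0.0157
time: 7.15
ee_pos: [0.5252, -0.0118, 0.0547]
tcp_rot: [179.6, 0.1, 38.4]
wrist_force: [-0.6, 0.7, -3.3]
opening: 0.0161
```

```bash
python3 look.py d
```

```text
[ 0.52520731 -0.01180038  0.05469511] [1.79626261e+02 7.71461271e-02 3.83636746e+01] 0.01607104351336186 [-0.60709086  0.6821933  -3.25957866]
```

View pics/d.png

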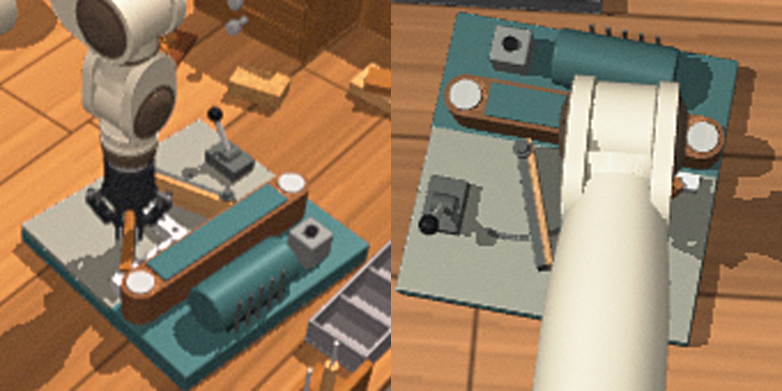

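Not yet in contact with the table; lower in small steps until it is.

```bash
python3 -m handwheel '[[0.9,0,0,-0.001,0],[0.9,0,0,-0.002,0],[0.9,0,0,-0.002,0]]'
python3 -m handwheel '[[0.9,0,0,-0.001,0],[0.9,0,0,-0.002,0],[0.9,0,0,-0.002,0]]'
```

```text
time: 7.55
ee_pos: [0.5254, -0.0117, 0.054]
tcp_rot: [179.6, 0.0, 38.4]
wrist_force: [-3.3, -0.8, 5.6]
opening: 0.0163
time: 7.85
ee_pos: [0.5255, -0.0118, 0.054]
tcp_rot: [179.5, -0.0, 38.4]
wrist_force: [-9.0, 0.7, 14.0]
opening: 0.0159
```

```bash
python3 -m handwheel '[[0.9,0.003,-0.0004,-0.0005,0],[0.9,0.006,-0.0007,-0.0005,0],[0.9,0.009,-0.0011,-0.0005,0],[0.9,0.010,-0.0012,-0.0005,0]]'
python3 -m handwheel '[[0.9,0.001,-0.0001,-0.0005,0],[0.9,0.003,-0.0004,-0.0005,0],[0.9,0.003,-0.0004,-0.0005,0]]'
```

```text
time: 8.25
ee_pos: [0.5355, -0.0128, 0.054]
tcp_rot: [179.6, -0.0, 38.4]
wrist_force: [-7.1, 0.5, 7.9]
opening: 0.0159
time: 8.55
ee_pos: [0.5376, -0.0129, 0.054]
tcp_rot: [179.7, 0.0, 38.4]
wrist_force: [-11.1, 2.6, 10.1]
opening: 0.0163
```

```bash
python3 -m handwheel '[[0.9,0.002,-0.0002,0,0],[0.9,0.003,-0.0004,0,0],[0.9,0.003,-0.0004,0,0]]'; python3 - <<'E'
from sf import *
cv2.imwrite("pics/e.png",cv2.resize(s["color"][165:265,240:340],None,fx=6,fy=6,interpolation=cv2.INTER_CUBIC))
E
```

```text
time: 8.85
ee_pos: [0.538, -0.0125, 0.054]
tcp_rot: [179.9, 0.2, 38.4]
wrist_force: [-19.0, 4.9, 11.6]
opening: 0.0163
```

View pics/e.png

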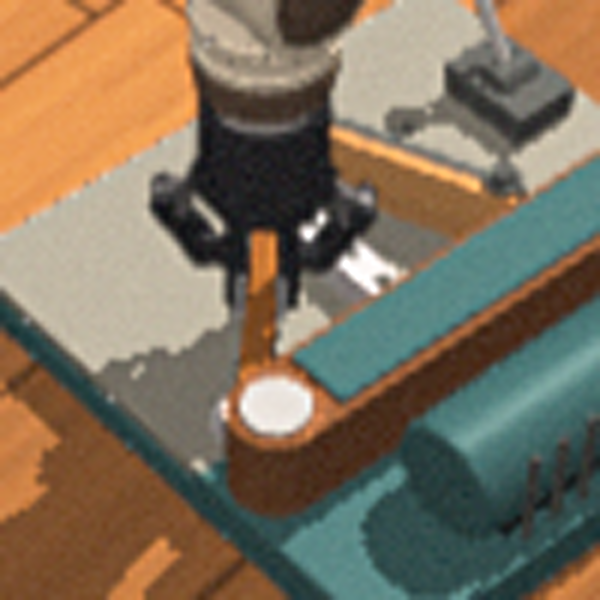

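```bash
python3 -m handwheel '[[0.9,0.002,0.008,-0.0003,0],[0.9,0.003,0.016,-0.0003,0],[0.9,0.004,0.024,-0.0003,0],[0.9,0.005,0.032,-0.0003,0],[0.9,0.005,0.032,-0.0003,0]]'
```

```text
time: 9.45
ee_pos: [0.5417, 0.0179, 0.054]
tcp_rot: [179.9, 0.5, 38.3]
wrist_force: [-13.0, -10.6, 9.8]
opening: 0.0161
```

```bash
python3 -m handwheel '[[0.9,0.001,0.006,-0.0003,0],[0.9,0.002,0.012,-0.0003,0],[0.9,0.003,0.018,-0.0003,0],[0.9,0.004,0.024,-0.0003,0],[0.9,0.004,0.026,-0.0003,0]]'; python3 look.py f
```

```text
time: 9.95
ee_pos: [0.5447, 0.0418, 0.0541]
tcp_rot: [179.7, 0.8, 38.2]
wrist_force: [-11.1, -14.7, 8.2]
opening: 0.0165
[0.54465483 0.0417675  0.05408975] [179.71256677   0.77871421  38.20032048] 0.0164967210967567 [-11.1033985  -14.69988803   8.22169999]
```

View pics/f.png

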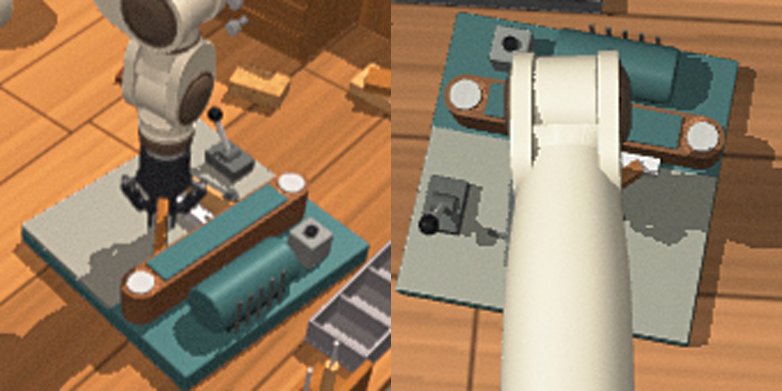

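```bash
python3 -m handwheel '[[0.9,0.001,0.004,0,0],[0.9,0.0015,0.008,0,0],[0.9,0.002,0.012,0,0],[0.9,0.0025,0.016,0,0],[0.9,0.0025,0.016,0,0]]'; python3 -m handwheel '[[0.9,0.0005,0.003,0,0],[0.9,0.001,0.006,0,0],[0.9,0.001,0.006,0,0]]'
```

```text
time: 10.55
ee_pos: [0.5465, 0.0564, 0.0544]
tcp_rot: [179.6, 0.9, 38.1]
wrist_force: [-9.5, -9.3, 7.1]
opening: 0.0163
time: 10.85
ee_pos: [0.547, 0.0608, 0.0547]
tcp_rot: [179.5, 1.1, 38.1]
wrist_force: [-7.8, -10.9, 7.2]
opening: 0.0164
```

```bash
python3 -m handwheel '[[0.9,0.001,0.002,-0.0005,0],[0.9,0.0015,0.005,-0.0005,0],[0.9,0.0015,0.005,-0.0005,0],[0.9,0.0015,0.005,-0.0005,0]]'; python3 look.py g
```

```text
time: 11.25
ee_pos: [0.5469, 0.0626, 0.0546]
tcp_rot: [179.4, 1.5, 37.9]
wrist_force: [-14.5, -20.1, 10.9]
opening: 0.0158
[0.54692955 0.06262136 0.0545934 ] [179.37235793   1.46311569  37.89656675] 0.015766320088058245 [-14.52481586 -20.10616418  10.91279762]
```

```bash
python3 - <<'E'
import cv2,numpy as np
a=cv2.imread("pics/g_scene.png");b=cv2.imread("pics/g_top.png")
cv2.imwrite("pics/g2.png",np.hstack([cv2.resize(a[150:230,260:340],None,fx=5,fy=5,interpolation=cv2.INTER_CUBIC),cv2.resize(b[170:250,200:280],None,fx=5,fy=5,interpolation=cv2.INTER_CUBIC)]))
E
```

```text
(no output)
```

View pics/g2.png

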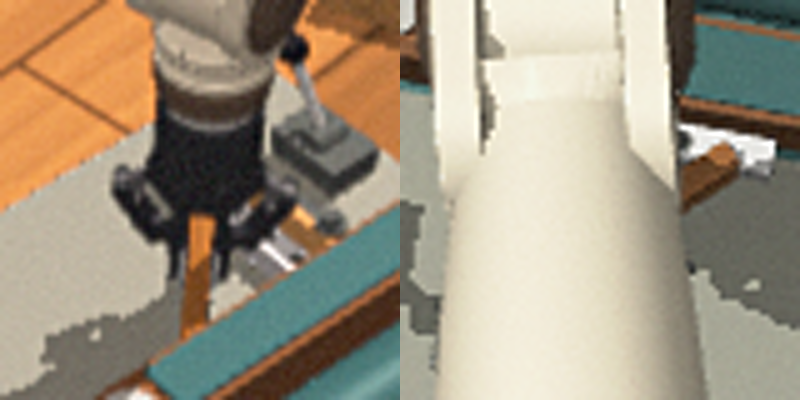

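```bash
python3 -m handwheel '[[0.9,0.002,0.004,-0.001,0],[0.9,0.003,0.006,-0.001,0],[0.9,0.003,0.006,-0.001,0],[0.9,0.003,0.006,-0.001,0]]'; python3 -c "
from sf import *
o=get_obs();print(tos(o['ee_pos']),o['tcp_rot'],o['wrist_force'],o['torque'])"
```

```text
time: 11.75
ee_pos: [0.5467, 0.0631, 0.0545]
tcp_rot: [179.1, 2.1, 37.6]
wrist_force: [-26.5, -33.4, 21.3]
opening: 0.0161
[[ 11.83052001 -20.19806346]] [179.12248973   2.0984423   37.63633494] [-26.21419183 -33.81283024  20.95166419] [-5.60363555  4.23332201 -0.29024237]
```

```bash
python3 -m handwheel '[[0.9,0.003,-0.001,-0.0005,0.4],[0.9,0.004,0,-0.0005,0.8],[0.9,0.004,0,-0.0005,0.8],[0.9,0.004,0,-0.0005,0.8]]'; python3 -c "
from sf import *
o=get_obs();print(tos(o['ee_pos']),o['tcp_rot'],o['wrist_force'],o['torque'])"
```

```text
time: 12.25
ee_pos: [0.5472, 0.0621, 0.0548]
tcp_rot: [179.3, 2.4, 38.4]
wrist_force: [-28.3, -8.0, 19.0]
opening: 0.0161
[[ 12.44078646 -21.13017908]] [179.3063802    2.44493157  38.37716825] [-27.77998299  -8.33366002  19.68107455] [-0.58928011  4.39326654 -0.47140061]
```

```bash
python3 -m handwheel '[[0.9,0,0,0,0],[0.9,0,0,0,0]]'; python3 -m handwheel '[[0.5,0,0,0,0],[0.5,0,0,0,0],[0.5,0,0,0,0]]';python3 -m handwheel '[[0.5,0,0,0.02,0],[0.5,0,0,0.06,0],[0.5,0,0,0.1,0],[0.5,0,0,0.14,0],[0.5,0,0,0.18,0]]'
python3 -m handwheel '[[0.5,-0.02,-0.03,0,0],[0.5,-0.04,-0.07,0,0],[0.5,-0.05,-0.11,0,0],[0.5,-0.06,-0.15,0,0],[0.5,-0.06,-0.18,0,0]]'
python3 look.py i
```

```text
time: 12.55
ee_pos: [0.547, 0.0621, 0.0559]
tcp_rot: [179.3, 2.4, 38.3]
wrist_force: [-9.2, -1.6, 10.9]
opening: 0.0162
time: 12.85
ee_pos: [0.5474, 0.0622, 0.0558]
tcp_rot: [179.3, 2.4, 38.3]
wrist_force: [-0.1, 0.8, -0.3]
opening: 0.0429
time: 13.35
ee_pos: [0.5474, 0.0622, 0.2372]
tcp_rot: [179.3, 2.4, 38.3]
wrist_force: [1.4, 0.6, 1.3]
opening: 0.0425
time: 13.85
ee_pos: [0.4865, -0.1197, 0.2377]
tcp_rot: [179.3, 2.4, 38.3]
wrist_force: [1.0, 0.1, 0.2]
opening: 0.043
[ 0.48647152 -0.11970593  0.23765034] [179.26311466   2.3595951   38.2998677 ] 0.042981733522432966 [1.04468537 0.14194351 0.232876  ]
```

```bash
python3 - <<'E'
import cv2,numpy as np
b=cv2.imread("pics/i_top.png");a=cv2.imread("pics/i_scene.png")
cv2.imwrite("pics/i2.png",cv2.resize(b[165:255,180:315],None,fx=5.8,fy=5.8,interpolation=cv2.INTER_CUBIC))
cv2.imwrite("pics/i3.png",cv2.resize(a[150:260,240:370],None,fx=5.4,fy=5.4,interpolation=cv2.INTER_CUBIC))
E
```

```text
(no output)
```

View pics/i2.png

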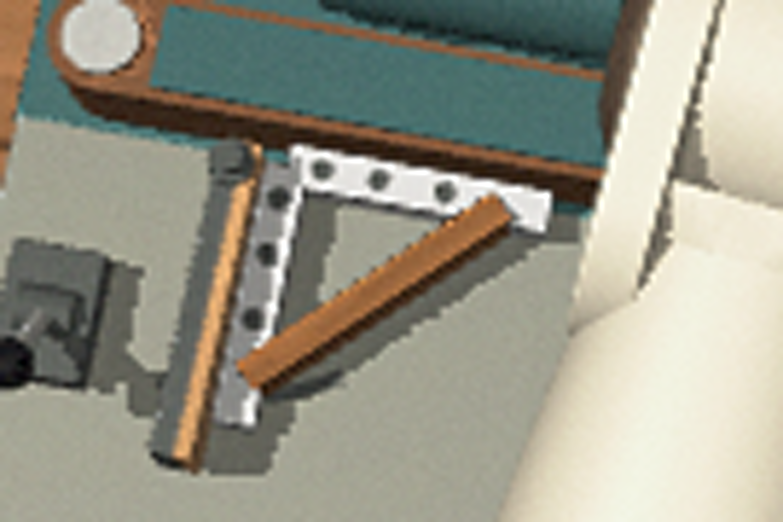

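View pics/i3.png

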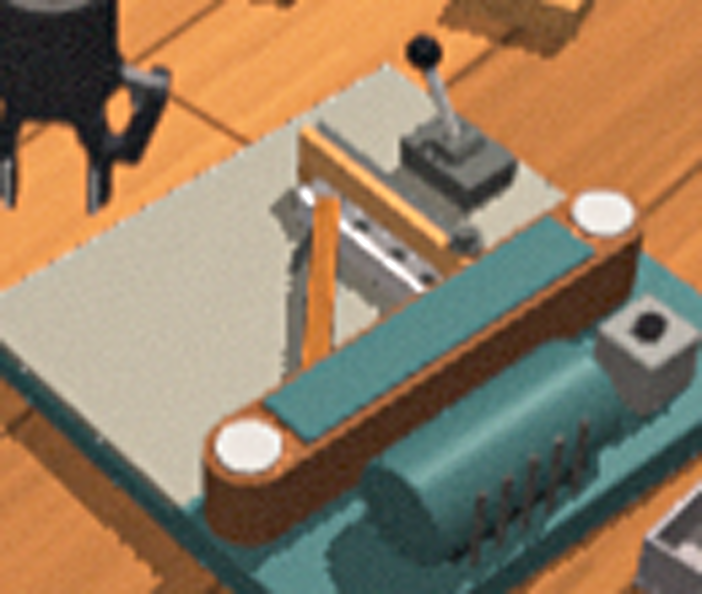

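```bash
cat > fl.py <<'E'
from sf import *
cv2.imwrite("pics/fl.png",cv2.resize(c["color"][165:255,180:315],None,fx=5.8,fy=5.8,interpolation=cv2.INTER_CUBIC))
k=lambda x,y:((x+2.4)/5.8+180-.5,(y+2.4)/5.8+165-.5)
def rep(n,l,z): print(n,"yaw_s %.2f"%(((ang(l)+7.03)+45)%90-45),tos(l[0]).round(1),l[2],"%.4f"%l[3])
rep("belt top",edge(c,k(120,115),k(600,200),.104,r=1),.104)
rep("belt top rim far",edge(c,k(165,88),k(590,165),.104,r=2),.104)
rep("legb outer",edge(c,k(305,148),k(548,188),.065,r=2,frac=(.05,.95)),0)
rep("legb inner",edge(c,k(310,193),k(480,222),.065,r=2),0)
rep("lega inner",edge(c,k(298,210),k(276,340),.065,r=2),0)
rep("lega outer",edge(c,k(255,190),k(222,400),.065,r=1),0)
rep("wood right",edge(c,k(260,165),k(200,460),.09,r=2),0)
rep("wood left",edge(c,k(245,185),k(178,455),.09,r=2),0)
rep("steel left",edge(c,k(212,175),k(157,450),.09,r=2),0)
E
python3 fl.py
```

```text
belt top yaw_s 1.74 [[68.5  0.6]] 54 0.0008
belt top rim far yaw_s -0.09 [[80.4  6.7]] 56 0.0003
legb outer yaw_s -0.27 [[ 79.5 -34.4]] 60 0.0004
legb inner yaw_s -0.58 [[ 58.1 -19.9]] 56 0.0004
lega inner yaw_s 0.13 [[ 7.  28.1]] 60 0.0004
lega outer yaw_s 0.14 [[-5.3 49.2]] 52 0.0004
wood right yaw_s -0.54 [[-18.8  51.7]] 60 0.0004
wood left yaw_s -0.70 [[-26.3  51.8]] 58 0.0004
steel left yaw_s -0.54 [[-4.1 72.7]] 39 0.0007
```

```bash
python3 -m handwheel '[[0.5,0.01,0.04,0,0],[0.5,0.03,0.09,0,0],[0.5,0.05,0.13,0,0],[0.5,0.0609,0.17,0,0],[0.5,0.0609,0.1819,0,0]]'
python3 -m handwheel '[[0.5,0,0,-0.05,0],[0.5,0,0,-0.09,0],[0.5,0,0,-0.13,0],[0.5,0,0,-0.15,0],[0.5,0,0,-0.15,0]]'
python3 -c "
from h import *
print(get_obs()['ee_pos'],get_obs()['tcp_rot'])"
```

```text
time: 14.55
ee_pos: [0.5489, 0.0685, 0.2361]
tcp_rot: [179.4, 2.4, 38.5]
wrist_force: [-1.2, -0.8, -0.2]
opening: 0.0426
time: 15.05
ee_pos: [0.5467, 0.069, 0.0828]
tcp_rot: [179.6, 2.7, 38.6]
wrist_force: [-0.4, -0.2, -0.0]
opening: 0.0426
[0.54674743 0.06901782 0.08280967] [179.55619437   2.66832242  38.59983112]
```

```bash
python3 -m handwheel '[[0.5,0.0007,-0.0068,0,-0.2],[0.5,0.0007,-0.0068,0,-0.2]]'
python3 -m handwheel '[[0.5,0,0,-0.012,0],[0.5,0,0,-0.022,0],[0.5,0,0,-0.026,0],[0.5,0,0,-0.026,0]]'
python3 -c "
from h import *
print(get_obs()['ee_pos'],get_obs()['tcp_rot'])"
```

```text
time: 15.25
ee_pos: [0.548, 0.062, 0.0842]
tcp_rot: [179.5, 2.6, 38.4]
wrist_force: [0.3, 0.6, 0.7]
opening: 0.0426
time: 15.65
ee_pos: [0.5474, 0.0619, 0.0572]
tcp_rot: [179.5, 2.7, 38.4]
wrist_force: [-0.7, -0.4, 0.8]
opening: 0.0423
[0.54743756 0.06187718 0.05719908] [179.54961051   2.6736543   38.38734233]
```

```bash
python3 -m handwheel '[[0.72,0,0,-0.001,0],[0.72,0,0,-0.001,0],[0.72,0,0,-0.001,0]]' 60
python3 -m handwheel '[[0.72,0.0012,0.0009,0,0],[0.72,0.0024,0.0018,0,0],[0.72,0.0024,0.0018,0,0]]'
python3 -m handwheel '[[0.72,0.0012,0.0009,0,0],[0.72,0.0024,0.0018,0,0],[0.72,0.0024,0.0018,0,0]]'
```

```text
time: 15.95
ee_pos: [0.5476, 0.0619, 0.0564]
tcp_rot: [179.5, 2.7, 38.4]
wrist_force: [0.2, 0.6, 0.6]
opening: 0.0244
time: 16.25
ee_pos: [0.5493, 0.0631, 0.0566]
tcp_rot: [179.5, 2.8, 38.4]
wrist_force: [-4.0, -5.0, 3.9]
opening: 0.0239
time: 16.55
ee_pos: [0.5495, 0.0632, 0.0565]
tcp_rot: [179.5, 3.1, 38.3]
wrist_force: [-13.3, -9.8, 6.9]
opening: 0.0242
```

```bash
python3 -m handwheel '[[0.72,0.0025,0.0018,0,0],[0.72,0.0025,0.0018,0,0],[0.72,0.0025,0.0018,0,0],[0.72,0.0025,0.0018,0,0]]'
python3 -m handwheel '[[0.6,0,0,0,0],[0.5,-0.001,-0.001,0,0],[0.5,-0.0015,-0.0012,0,0],[0.5,-0.0015,-0.0012,0.02,0],[0.5,-0.0015,-0.0012,0.06,0]]'
python3 -m handwheel '[[0.5,0,0,0.04,0],[0.5,0,0,0.08,0],[0.5,0,0,0.12,0],[0.5,-0.02,-0.03,0.12,0],[0.5,-0.04,-0.07,0.12,0]]'
python3 -m handwheel '[[0.5,-0.02,-0.04,0,0],[0.5,-0.03,-0.09,0,0],[0.5,-0.03,-0.12,0,0],[0.5,-0.03,-0.12,0,0]]'
python3 fl.py
```

```text
time: 16.95
ee_pos: [0.5495, 0.0631, 0.0564]
tcp_rot: [179.5, 3.5, 38.3]
wrist_force: [-13.5, -10.7, 8.0]
opening: 0.024
time: 17.45
ee_pos: [0.5465, 0.0619, 0.1142]
tcp_rot: [179.7, 3.7, 38.3]
wrist_force: [1.2, 0.4, -0.2]
opening: 0.0425
time: 17.95
ee_pos: [0.5072, -0.0075, 0.2355]
tcp_rot: [179.6, 3.6, 38.4]
wrist_force: [-0.2, -0.8, -0.6]
opening: 0.0425
time: 18.35
ee_pos: [0.4769, -0.1305, 0.2357]
tcp_rot: [179.5, 3.6, 38.2]
wrist_force: [-0.3, 0.5, -1.4]
opening: 0.0428
belt top yaw_s 1.97 [[68.7  1.6]] 55 0.0008
belt top rim far yaw_s -0.09 [[80.4 -8.2]] 54 0.0003
legb outer yaw_s -0.12 [[ 79.8 -21.9]] 60 0.0005
legb inner yaw_s -0.82 [[ 58.4 -19.3]] 57 0.0005
lega inner yaw_s -0.16 [[10.8 28.3]] 60 0.0005
lega outer yaw_s 0.02 [[-5.3 49.1]] 52 0.0005
wood right yaw_s -0.50 [[-10.8  51.8]] 60 0.0004
wood left yaw_s -0.74 [[-26.4  51.9]] 57 0.0004
steel left yaw_s -0.62 [[-4.7 72.6]] 39 0.0005
```

View pics/fl.png

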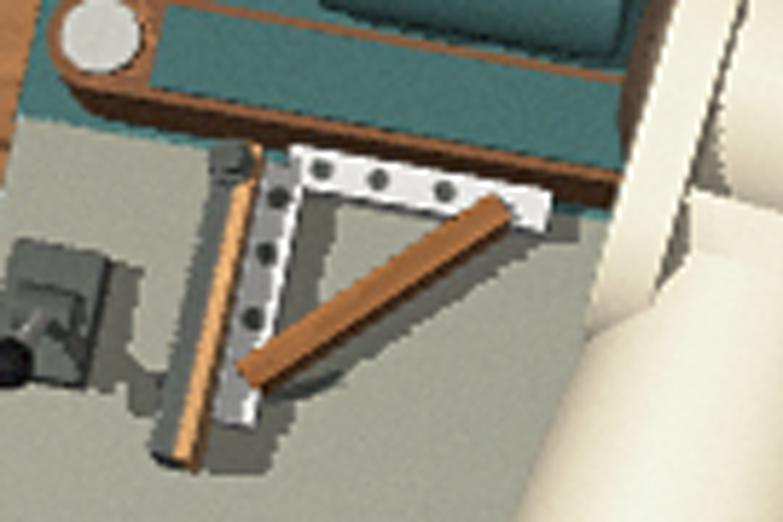

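```bash
python3 - <<'E'
from sf import *
cv2.imwrite("pics/j.png",cv2.resize(s["color"][165:215,290:335],None,fx=12,fy=12,interpolation=cv2.INTER_CUBIC))
E
```

```text
(no output)
```

View pics/j.png

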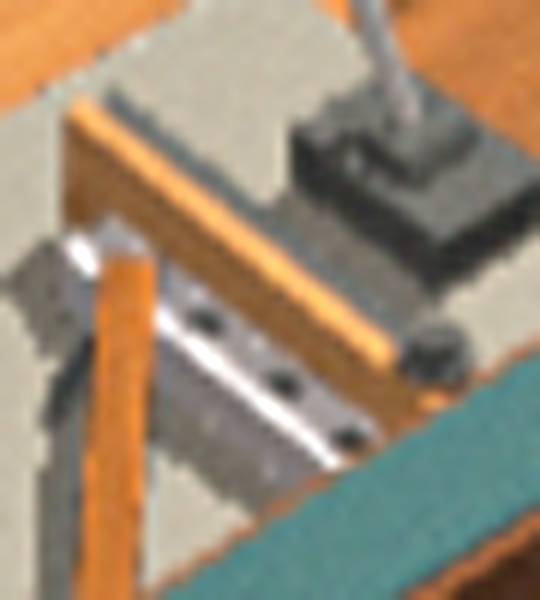

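```bash
python3 - <<'E'
from sf import *
k=lambda x,y:((x+5.5)/12+290-.5,(y+5.5)/12+165-.5)
for n,p,q,z in (("wood near",(90,140),(375,362),.09),("wood far",(100,105),(390,345),.09),("legA outer",(165,265),(365,430),.065),("legA inner",(165,320),(330,462),.065)):
    l=edge(s,k(*p),k(*q),z,r=2); t=tos(l[0]+np.outer([0,1],l[1])); d=t[1]-t[0]; a=np.arctan2(d[1],d[0])
    a=(a+np.pi/2)%np.pi-np.pi/2
    ys=[t[0,1]+(x-t[0,0])*np.tan(a) for x in(-70,0,68)]
    print(n,"%.2f"%np.degrees(a),np.round(ys,1),l[2:])
E
```

```text
wood near -1.53 [55.8 53.9 52.1] (60, np.float64(0.0003962177849642596))
wood far -1.85 [56.6 54.3 52.1] (58, np.float64(0.00028196018259097266))
legA outer -12.02 [61.7 46.8 32.3] (23, np.float64(0.0007196771152176562))
legA inner 0.24 [29.9 30.2 30.5] (43, np.float64(0.0003387423590562711))
```

```bash
python3 - <<'E'
from sf import *
im=s["color"]
cv2.imwrite("pics/k1.png",cv2.resize(im[170:205,294:326],None,fx=20,fy=16,interpolation=cv2.INTER_NEAREST)[:600,:800])
cv2.imwrite("pics/k2.png",cv2.resize(c["color"][188:250,205:240],None,fx=18,fy=9.6,interpolation=cv2.INTER_NEAREST))
E
```

```text
(no output)
```

View pics/k1.png

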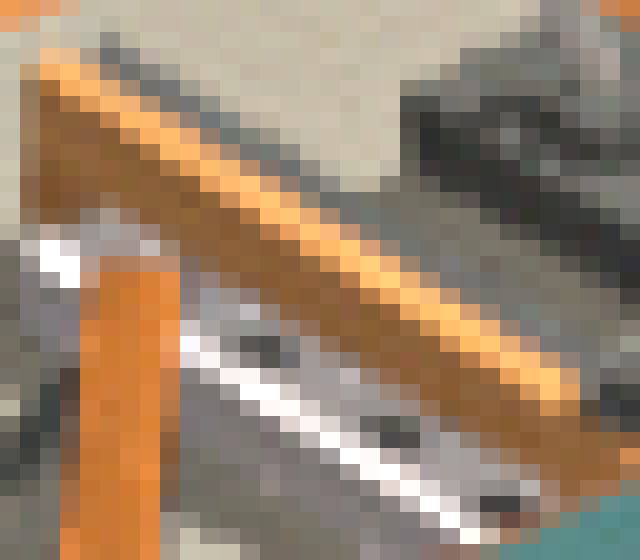

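View pics/k2.png

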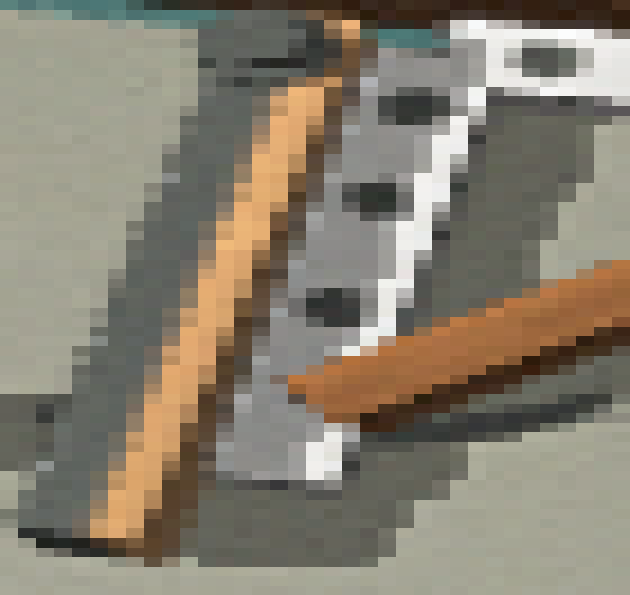

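```bash
python3 -m handwheel '[[1,-0.002,0.04,0,0],[1,-0.004,0.085,0,0],[1,-0.006,0.13,0,0],[1,-0.006,0.17,0,0],[1,-0.006,0.18,0,0]]' 60
python3 -m handwheel '[[1,0,0.04,0,0],[1,0,0.08,0,0],[1,0,0.12,0,0],[1,0,0.145,0,0],[1,0,0.145,0,0]]'
python3 -m handwheel '[[1,0,0.004,-0.04,0],[1,0,0.004,-0.08,0],[1,0,0.004,-0.11,0],[1,0,0.004,-0.12,0],[1,0,0.004,-0.12,0]]'
python3 look.py l; python3 -c "
from sf import *
print(tos(get_obs()['ee_pos']))"
```

```text
time: 19.25
ee_pos: [0.4711, 0.0569, 0.2355]
tcp_rot: [179.6, 3.6, 38.8]
wrist_force: [0.7, -0.4, 0.2]
opening: -0.0001
time: 19.75
ee_pos: [0.4708, 0.2045, 0.2349]
tcp_rot: [179.7, 3.6, 39.0]
wrist_force: [0.3, -0.0, 0.2]
opening: -0.0
time: 20.25
ee_pos: [0.4703, 0.2078, 0.1141]
tcp_rot: [179.7, 3.7, 39.0]
wrist_force: [0.7, -0.2, 0.5]
opening: 0.0002
[0.47033459 0.2077808  0.1141282 ] [179.69386876   3.71399463  38.95722874] 0.0001807403303149095 [ 0.69645076 -0.20980736  0.5439441 ]
[[-80.32227528 115.1468858 ]]
```

View pics/l.png

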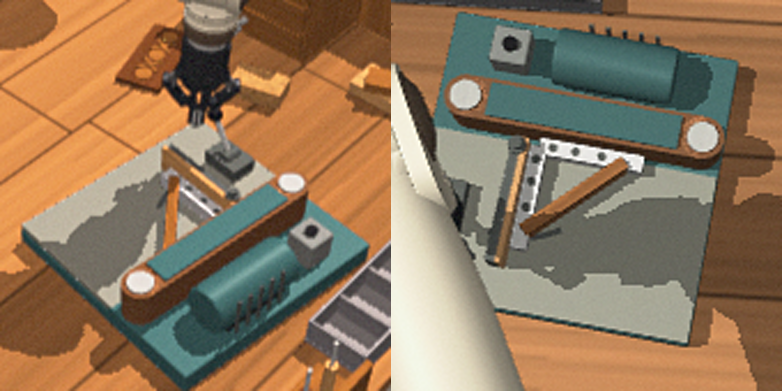

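```bash
python3 -m handwheel '[[1,-0.001,-0.008,0,0],[1,-0.001,-0.01,-0.01,0],[1,-0.001,-0.01,-0.03,0],[1,-0.001,-0.01,-0.036,0],[1,-0.001,-0.01,-0.036,0]]'
python3 -m handwheel '[[1,-0.0006,-0.005,0,0],[1,-0.0006,-0.005,0,0]]'
python3 look.py m; python3 -c "
from sf import *
print(tos(get_obs()['ee_pos']))"
```

```text
time: 20.95
ee_pos: [0.4708, 0.1967, 0.0796]
tcp_rot: [179.5, 3.6, 38.9]
wrist_force: [2.1, -9.6, 0.5]
opening: -0.0
time: 21.15
ee_pos: [0.4699, 0.1911, 0.0792]
tcp_rot: [179.5, 3.6, 38.8]
wrist_force: [-0.9, -0.2, -1.2]
opening: -0.0001
[0.46993848 0.19105039 0.07923939] [179.48980723   3.61442094  38.82282579] -0.00014423658314561982 [-0.91551705 -0.15919564 -1.20431206]
[[-79.81564503  98.24351234]]
```

View pics/m.png

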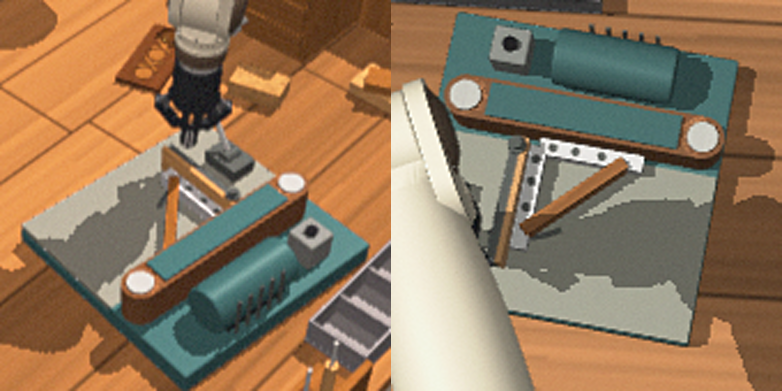

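```bash
python3 -m handwheel '[[1,-0.0005,-0.004,0,0],[1,-0.0005,-0.004,0,0]]'
python3 -m handwheel '[[1,-0.0005,-0.004,0,0],[1,-0.0005,-0.004,0,0]]'
python3 -m handwheel '[[1,-0.0002,-0.002,0,0],[1,-0.0002,-0.002,0,0]]'
```

```text
time: 21.55
ee_pos: [0.4696, 0.1877, 0.0797]
tcp_rot: [179.5, 3.6, 38.9]
wrist_force: [-0.6, -0.1, -0.1]
opening: 0.0002
time: 21.75
ee_pos: [0.4691, 0.1833, 0.0798]
tcp_rot: [179.5, 3.6, 38.9]
wrist_force: [-0.0, 0.5, 0.1]
opening: 0.0001
time: 21.95
ee_pos: [0.4689, 0.1813, 0.0798]
tcp_rot: [179.5, 3.5, 38.9]
wrist_force: [0.4, 1.3, -0.4]
opening: -0.0
```

```bash
python3 -m handwheel '[[1,-0.0002,-0.002,0,0],[1,-0.0002,-0.002,0,0]]'
python3 -m handwheel '[[1,-0.0002,-0.002,0,0],[1,-0.0002,-0.002,0,0]]'
```

```text
time: 22.15
ee_pos: [0.4686, 0.1795, 0.0799]
tcp_rot: [179.5, 3.5, 38.9]
wrist_force: [-0.4, 3.6, -0.2]
opening: -0.0002
time: 22.35
ee_pos: [0.4682, 0.1779, 0.0799]
tcp_rot: [179.6, 3.5, 38.9]
wrist_force: [-1.5, 6.2, 0.3]
opening: -0.0
```

```bash
python3 fl.py
```

```text
belt top yaw_s 1.91 [[68.9  1.7]] 55 0.0008
belt top rim far yaw_s -0.04 [[ 80.4 -33. ]] 50 0.0003
legb outer yaw_s 0.24 [[ 80.  -34.4]] 60 0.0004
legb inner yaw_s -0.76 [[ 58.4 -20.5]] 57 0.0004
lega inner yaw_s -0.53 [[10.5 27.6]] 60 0.0005
lega outer yaw_s -0.11 [[-2.5 48.7]] 48 0.0007
wood right yaw_s 3.47 [[-9.1 48.4]] 50 0.0007
wood left yaw_s -4.91 [[-9.6 52.8]] 32 0.0008
steel left yaw_s -0.88 [[-16.2  71.4]] 55 0.0007
```

View pics/fl.png

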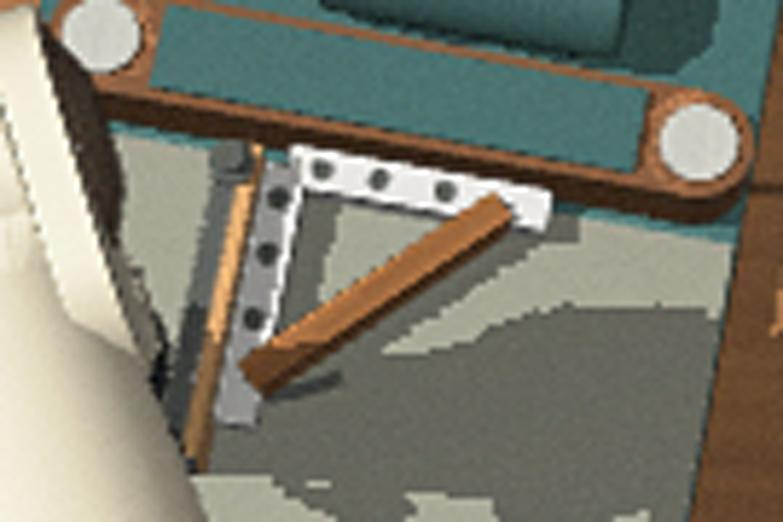

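```bash
python3 -m handwheel '[[1,0.0007,0.006,0,0],[1,0.0007,0.006,0.01,0],[1,0.0007,0.006,0.06,0],[1,0.0007,0.006,0.11,0],[1,0.0007,0.006,0.155,0]]'
python3 -m handwheel '[[0.5,0,-0.05,0,0],[0.5,0,-0.1,0,0],[0.5,0,-0.15,0,0],[0.5,0,-0.2,0,0],[0.5,0,-0.24,0,0]]'
python3 -m handwheel '[[0.5,0,-0.04,0,0],[0.5,0,-0.07,0,0],[0.5,0,-0.07,0,0]]'
python3 fl.py; python3 look.py n; python3 - <<'E'
from h import *
b=cv2.imread("pics/n_top.png");cv2.imwrite("pics/k3.png",cv2.resize(b[188:250,205:240],None,fx=18,fy=9.6,interpolation=cv2.INTER_NEAREST))
E
```

```text
time: 22.95
ee_pos: [0.4687, 0.1835, 0.2379]
tcp_rot: [179.5, 3.5, 38.9]
wrist_force: [0.6, 1.4, 0.3]
opening: 0.0002
time: 23.45
ee_pos: [0.4682, -0.059, 0.2389]
tcp_rot: [179.5, 3.5, 38.8]
wrist_force: [0.2, 0.1, 0.7]
opening: 0.0426
time: 23.75
ee_pos: [0.4677, -0.1322, 0.2395]
tcp_rot: [179.4, 3.5, 38.6]
wrist_force: [-0.4, -0.0, -0.3]
opening: 0.0429
belt top yaw_s 1.77 [[69.   3.7]] 55 0.0007
belt top rim far yaw_s -0.09 [[80.4 -2. ]] 52 0.0003
legb outer yaw_s 0.30 [[ 80.2 -41. ]] 60 0.0004
legb inner yaw_s -0.76 [[ 58.4 -20.5]] 57 0.0004
lega inner yaw_s -0.87 [[ 2.7 27.7]] 60 0.0005
lega outer yaw_s -0.18 [[-21.4  48.6]] 47 0.0006
wood right yaw_s 0.20 [[-23.6  50.4]] 59 0.0006
wood left yaw_s -0.16 [[-5.7 50.3]] 43 0.0004
steel left yaw_s 1.09 [[-25.   71.1]] 56 0.0006
[ 0.46796647 -0.12959338  0.23941119] [179.44719865   3.46139003  38.73016977] 0.042852606185835265 [-0.09691204 -0.01903565 -0.37862469]
```

View pics/k3.png

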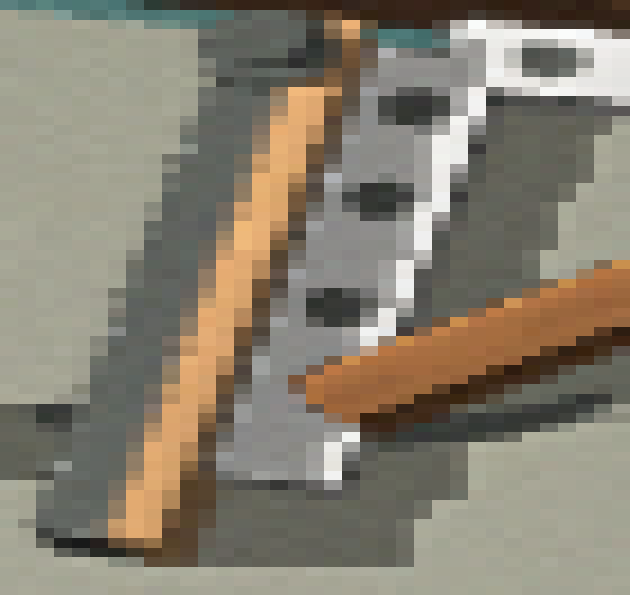

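```bash
python3 -m handwheel '[[0.72,0.015,0.04,0,-0.4],[0.72,0.035,0.085,0,-0.4],[0.72,0.055,0.13,0,-0.4],[0.72,0.07,0.17,0,-0.4],[0.72,0.0785,0.191,0,-0.4]]'
python3 -m handwheel '[[0.72,0,0,0,0],[0.72,0,0,0,0]]'; python3 -c "
from sf import *
print(get_obs()['ee_pos'],get_obs()['tcp_rot'])"
```

```text
time: 24.45
ee_pos: [0.547, 0.0669, 0.2391]
tcp_rot: [179.5, 3.5, 38.7]
wrist_force: [-0.6, -0.7, 0.1]
opening: 0.0239
time: 24.65
ee_pos: [0.5466, 0.0683, 0.239]
tcp_rot: [179.5, 3.5, 38.9]
wrist_force: [-0.4, -0.1, -0.1]
opening: 0.0234
[0.54654144 0.0667074  0.23930211] [179.46139302   3.46255793  38.72750162]
```

```bash
python3 -m handwheel '[[0.5,0.0005,-0.005,-0.04,-0.3],[0.5,0.0005,-0.005,-0.085,-0.3],[0.5,0.0005,-0.005,-0.125,-0.3],[0.5,0.0005,-0.005,-0.145,-0.3],[0.5,0.0005,-0.005,-0.145,-0.3]]'
python3 -m handwheel '[[0.5,0,0,0,0],[0.5,0,0,0,0]]'; python3 -c "
from sf import *
print(get_obs()['ee_pos'],get_obs()['tcp_rot'])"
```

```text
time: 25.25
ee_pos: [0.545, 0.0603, 0.0916]
tcp_rot: [179.6, 3.7, 38.3]
wrist_force: [-0.8, 0.2, 0.3]
opening: 0.0429
time: 25.45
ee_pos: [0.5455, 0.0598, 0.0932]
tcp_rot: [179.5, 3.6, 38.3]
wrist_force: [-0.3, 0.1, 0.4]
opening: 0.0426
[0.54573574 0.06018616 0.09321541] [179.52386913   3.5844976   38.31972447]
```

```bash
python3 -m handwheel '[[0.5,0.001,0.001,-0.012,0],[0.5,0.001,0.001,-0.026,0],[0.5,0.001,0.001,-0.036,0],[0.6,0.001,0.001,-0.036,0],[0.72,0.001,0.001,-0.036,0]]'
python3 -m handwheel '[[0.72,0,0,0,0],[0.72,0,0,0,0]]'
python3 -m handwheel '[[0.72,0.0008,0.0006,0,0],[0.72,0.0016,0.0012,0,0],[0.72,0.0016,0.0012,0,0]]'
python3 -m handwheel '[[0.72,0.0008,0.0006,0,0],[0.72,0.0016,0.0012,0,0],[0.72,0.0016,0.0012,0,0]]'
```

```text
time: 26.05
ee_pos: [0.5464, 0.0612, 0.0567]
tcp_rot: [179.6, 3.6, 38.3]
wrist_force: [0.6, 0.5, 0.2]
opening: 0.0243
time: 26.25
ee_pos: [0.5466, 0.0612, 0.0571]
tcp_rot: [179.5, 3.6, 38.3]
wrist_force: [0.6, 0.3, -0.3]
opening: 0.0238
time: 26.55
ee_pos: [0.5484, 0.0625, 0.0573]
tcp_rot: [179.5, 3.6, 38.3]
wrist_force: [-0.3, -0.1, -0.8]
opening: 0.0238
time: 26.85
ee_pos: [0.5489, 0.0629, 0.0572]
tcp_rot: [179.5, 3.8, 38.3]
wrist_force: [-5.8, -4.8, 3.1]
opening: 0.024
```

```bash
python3 -m handwheel '[[0.72,0.0014,0.0010,0,0],[0.72,0.0018,0.0014,0,0],[0.72,0.0018,0.0014,0,0],[0.72,0.0018,0.0014,0,0]]'
python3 -m handwheel '[[0.72,0.0018,0.0014,0,0],[0.72,0.0018,0.0014,0,0],[0.72,0.0018,0.0014,0,0],[0.72,0.0018,0.0014,0,0]]'
```

```text
time: 27.25
ee_pos: [0.549, 0.063, 0.0571]
tcp_rot: [179.5, 4.0, 38.3]
wrist_force: [-9.2, -7.9, 5.9]
opening: 0.024
time: 27.65
ee_pos: [0.5489, 0.0629, 0.057]
tcp_rot: [179.5, 4.3, 38.2]
wrist_force: [-10.0, -7.8, 6.7]
opening: 0.0238
```

```bash
python3 -m handwheel '[[0.72,-0.001,-0.0008,0,0],[0.6,-0.0015,-0.0012,0,0],[0.5,-0.0015,-0.0012,0,0],[0.5,-0.0015,-0.0012,0.02,0],[0.5,-0.0015,-0.0012,0.06,0]]'
python3 -m handwheel '[[0.5,0,0,0.04,0],[0.5,0,0,0.08,0],[0.5,0,0,0.12,0],[0.5,-0.02,-0.03,0.12,0],[0.5,-0.04,-0.07,0.12,0]]'
python3 -m handwheel '[[1,-0.02,-0.04,0,0],[1,-0.03,-0.09,0,0],[1,-0.03,-0.12,0,0],[1,-0.03,-0.12,0,0]]'
python3 fl.py; python3 look.py p; python3 - <<'E'
from h import *
b=cv2.imread("pics/p_top.png");a=cv2.imread("pics/p_scene.png");cv2.imwrite("pics/k4.png",np.hstack([cv2.resize(b[188:250,205:240],(400,595),interpolation=cv2.INTER_NEAREST),cv2.resize(a[170:210,290:325],(400,595),interpolation=cv2.INTER_NEAREST)]))
E
```

```text
time: 28.15
ee_pos: [0.546, 0.0617, 0.1148]
tcp_rot: [179.7, 4.6, 38.2]
wrist_force: [1.1, -0.5, -0.2]
opening: 0.0428
time: 28.65
ee_pos: [0.5067, -0.0078, 0.236]
tcp_rot: [179.6, 4.4, 38.4]
wrist_force: [0.6, -0.8, -0.9]
opening: 0.0429
time: 29.05
ee_pos: [0.4764, -0.1308, 0.2362]
tcp_rot: [179.6, 4.4, 38.2]
wrist_force: [1.1, 0.6, -0.4]
opening: -0.0001
belt top yaw_s 1.77 [[69.   3.7]] 55 0.0007
belt top rim far yaw_s -0.09 [[80.4  1.3]] 52 0.0003
legb outer yaw_s 0.23 [[ 80.  -34.4]] 60 0.0004
legb inner yaw_s -0.76 [[ 58.4 -20.5]] 57 0.0004
lega inner yaw_s -0.28 [[10.9 27.7]] 60 0.0005
lega outer yaw_s -0.12 [[ 2.9 48.4]] 47 0.0006
wood right yaw_s 0.17 [[-18.4  50.4]] 58 0.0005
wood left yaw_s -0.16 [[-5.7 50.3]] 43 0.0004
steel left yaw_s 0.88 [[-17.   71.2]] 57 0.0005
[ 0.47679507 -0.12818718  0.23606449] [179.61336976   4.37869215  38.30609729] 0.00022858447306738853 [ 0.17817263  0.12782309 -0.33692654]
```

View pics/k4.png

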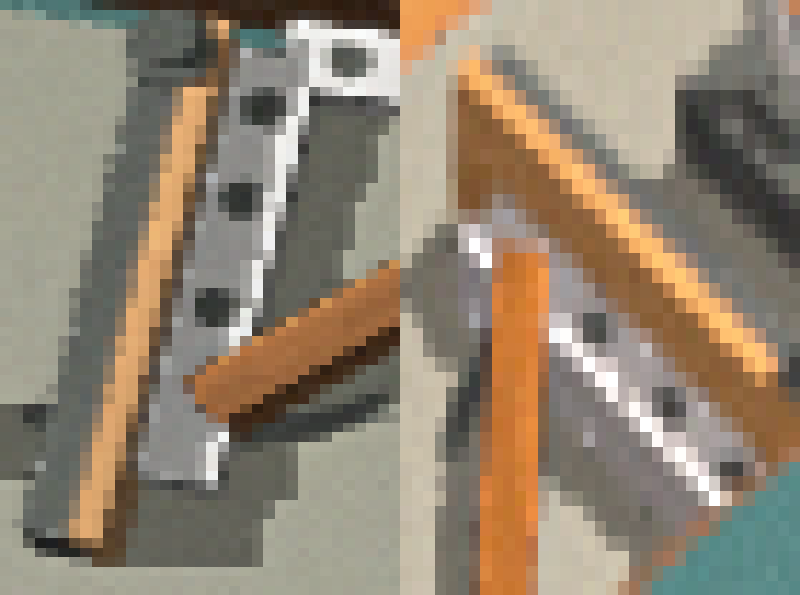

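View pics/p.png

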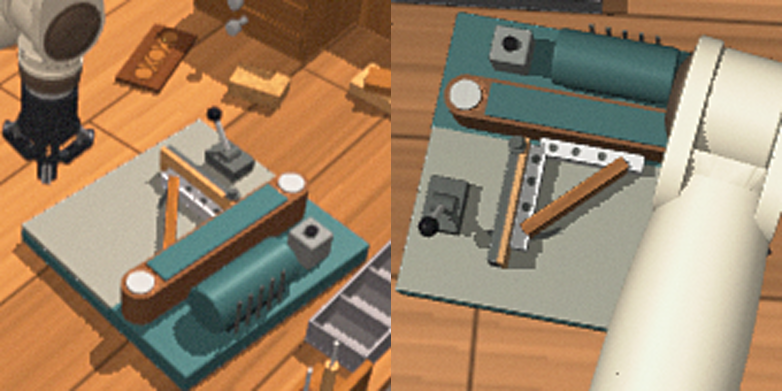

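```bash
python3 -m handwheel '[[1,-0.008,0.045,0,8],[1,-0.016,0.09,0,16],[1,-0.024,0.135,0,24],[1,-0.03,0.18,0,32],[1,-0.03,0.185,0,40]]'
python3 -m handwheel '[[1,-0.003,0.045,0,4],[1,-0.006,0.09,0,4],[1,-0.006,0.135,0,4],[1,-0.006,0.17,0,4],[1,-0.006,0.17,0,4]]'
python3 -c "
from sf import *
o=get_obs();print(o['ee_pos'],tos(o['ee_pos']),o['tcp_rot'])"
```

```text
time: 29.75
ee_pos: [0.446, 0.0628, 0.2361]
tcp_rot: [179.6, 4.3, 79.1]
wrist_force: [0.2, -0.6, 1.2]
opening: 0.0006
time: 30.25
ee_pos: [0.439, 0.2374, 0.2352]
tcp_rot: [179.7, 4.3, 83.5]
wrist_force: [-0.5, -0.2, 0.0]
opening: 0.0001
[0.43931942 0.23418679 0.23575422] [[-115.65101307  136.45823953]] [179.67492826   4.36280094  83.32855635]
```

```bash
python3 -m handwheel '[[1,0.001,0.009,-0.04,0],[1,0.001,0.009,-0.08,0],[1,0.001,0.009,-0.115,0],[1,0.001,0.009,-0.125,0],[1,0.001,0.009,-0.125,0]]'
python3 look.py q;python3 -c "
from sf import *
o=get_obs();print(o['ee_pos'],tos(o['ee_pos']),o['tcp_rot'])"
```

```text
time: 30.85
ee_pos: [0.4397, 0.2423, 0.1102]
tcp_rot: [179.8, 4.4, 83.3]
wrist_force: [-0.4, 0.5, 0.1]
opening: -0.0003
[0.4397367  0.24233403 0.11022707] [179.75769139   4.43129181  83.30316825] -0.0002648684524087856 [-0.36151954  0.51082007  0.14895926]
[0.4412803  0.24353656 0.11297824] [[-114.84917783  145.97771031]] [179.5261321    4.25440184  83.3028757 ]
```

View pics/q.png

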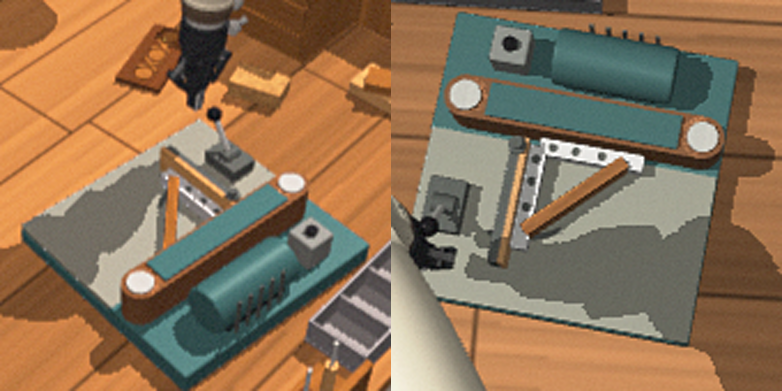

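```bash
python3 -m handwheel '[[1,0.015,-0.002,0,0],[1,0.03,-0.004,0,0],[1,0.045,-0.006,0,0],[1,0.06,-0.008,0,0],[1,0.065,-0.008,0,0]]'
python3 look.py r;python3 -c "
from sf import *
o=get_obs();print(tos(o['ee_pos']),o['tcp_rot'])"
```

```text
time: 31.55
ee_pos: [0.5079, 0.2353, 0.1135]
tcp_rot: [179.5, 4.2, 83.2]
wrist_force: [-1.3, -0.7, -0.1]
opening: -0.0002
[0.50791985 0.23530213 0.11347898] [179.47834445   4.23141642  83.24394835] -0.00016003643694134198 [-1.29462702 -0.66397262 -0.0914972 ]
[[-49.47629338 146.00515025]] [179.53390583   4.25513279  83.29378403]
```

View pics/r.png

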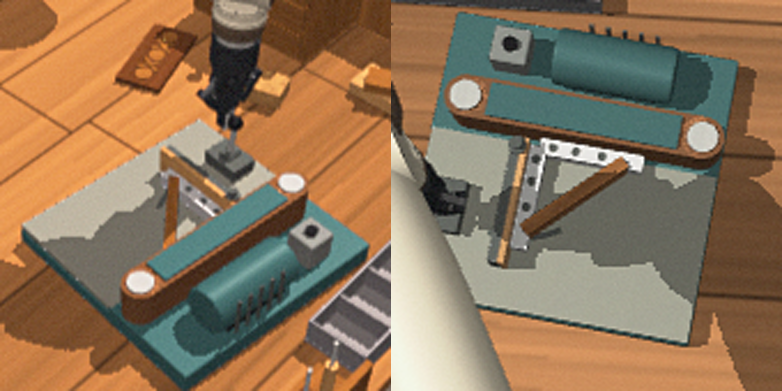

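Lever is moving (knob beside the fingers, upright). Continue to the stop.

```bash
python3 -m handwheel '[[1,0.01,-0.0012,0,0],[1,0.02,-0.0024,0,0],[1,0.03,-0.0037,0,0],[1,0.035,-0.0043,0,0],[1,0.035,-0.0043,0,0]]'
python3 -c "
from sf import *
o=get_obs();print(tos(o['ee_pos']),o['tcp_rot'],o['wrist_force'])"
```

```text
time: 32.25
ee_pos: [0.542, 0.231, 0.1128]
tcp_rot: [179.5, 4.3, 83.3]
wrist_force: [0.5, 0.0, -0.8]
opening: -0.0
[[-14.00606326 145.96650703]] [179.53018772   4.26082216  83.27716116] [-0.10238782 -0.1685068  -0.77639379]
```

```bash
python3 -m handwheel '[[1,0.004,-0.0005,0,0],[1,0.006,-0.0007,0,0],[1,0.006,-0.0007,0,0]]'
python3 look.py t; python3 - <<'E'
from h import *
a=cv2.imread("pics/t_scene.png");cv2.imwrite("pics/t2.png",cv2.resize(a[130:210,280:370],None,fx=7,fy=7,interpolation=cv2.INTER_CUBIC))
E
```

```text
time: 32.65
ee_pos: [0.5448, 0.2308, 0.113]
tcp_rot: [179.8, 4.3, 83.4]
wrist_force: [-14.5, 2.3, 5.6]
opening: -0.0002
[0.54476629 0.23079395 0.11300401] [179.84430708   4.26770263  83.36293635] -0.00017500802890306306 [-14.52811135   2.34125449   5.63040459]
```

View pics/t2.png

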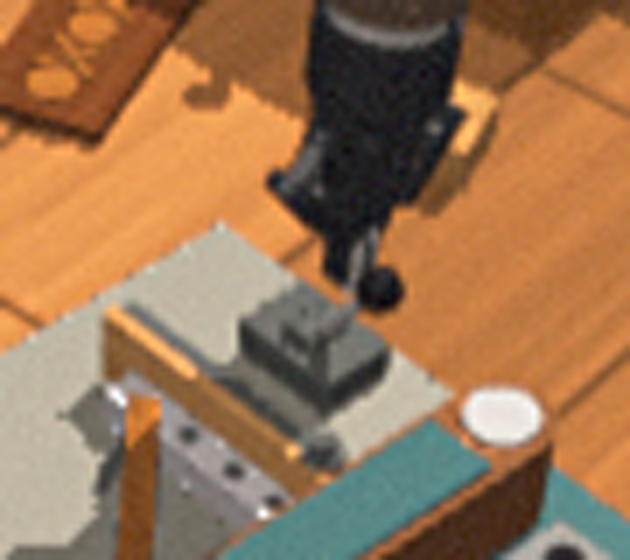

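```bash
python3 -m handwheel '[[1,-0.01,0.0012,0,0],[1,-0.03,0.0037,0,0],[1,-0.05,0.006,0.02,0],[1,-0.07,0.008,0.06,0],[1,-0.09,0.01,0.1,0]]'
python3 -m handwheel '[[1,-0.03,0.01,0.03,0],[1,-0.06,0.02,0.06,0],[1,-0.1,0.03,0.06,0],[1,-0.1,0.03,0.06,0]]'
python3 fl.py; python3 look.py u; python3 - <<'E'
from sf import *
a=cv2.imread("pics/u_scene.png");b=cv2.imread("pics/u_top.png")
cv2.imwrite("pics/u2.png",np.hstack([cv2.resize(a[130:220,280:370],(400,400),interpolation=cv2.INTER_CUBIC),cv2.resize(b[165:255,180:270],(400,400),interpolation=cv2.INTER_CUBIC)]))
for al in(.9,1.08,1.2):
    p=np.r_[O+S@(np.array([-30+75*np.sin(al-.6),145])/1000),(62+75*np.cos(al-.6))/1000]
    print(al,((proj(s,p)[0]-[280,130]+.5)*400/90).round(),((proj(c,p)[0]-[180,165]+.5)*400/90).round()+[400,0])
E
```

```text
time: 33.25
ee_pos: [0.4534, 0.2406, 0.2139]
tcp_rot: [179.9, 4.3, 83.4]
wrist_force: [0.8, 1.3, 0.1]
opening: 0.0002
time: 33.65
ee_pos: [0.3505, 0.2714, 0.276]
tcp_rot: [179.7, 4.1, 83.5]
wrist_force: [-0.3, 0.3, -0.1]
opening: 0.0001
belt top yaw_s 1.91 [[68.9  1.7]] 55 0.0008
belt top rim far yaw_s -0.09 [[ 80.4 -25.8]] 51 0.0003
legb outer yaw_s 0.30 [[ 80.2 -41. ]] 60 0.0004
legb inner yaw_s -0.81 [[ 58.4 -20.5]] 57 0.0005
lega inner yaw_s -0.12 [[10.  27.7]] 59 0.0004
lega outer yaw_s -0.16 [[-4.1 48.4]] 46 0.0006
wood right yaw_s 0.20 [[-27.8  50.3]] 59 0.0006
wood left yaw_s -0.12 [[-17.7  50.4]] 42 0.0004
steel left yaw_s -0.41 [[-20.6  71.2]] 55 0.0008
[0.35288169 0.27087249 0.27440932] [179.76777856   4.24198378  83.46367115] -0.00017238539203882761 [ 0.69950282 -0.53452725  0.24369528]
0.9 [220. 164.] [425. 184.]
1.08 [230. 176.] [431. 167.]
1.2 [236. 185.] [434. 157.]
```

View pics/u2.png

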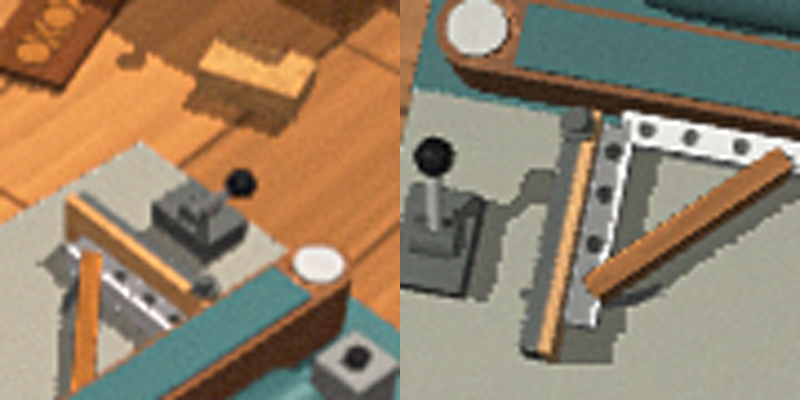

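View pics/u_top.png

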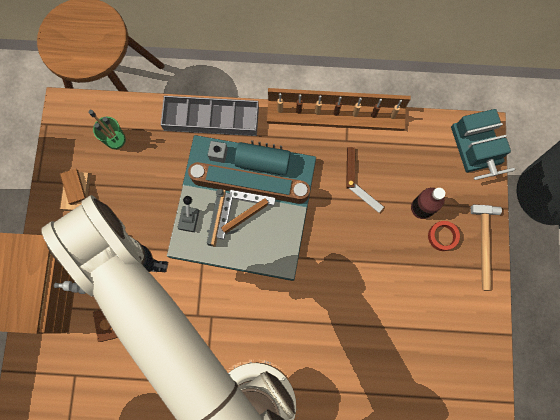

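```bash
python3 -c "
from workcell import job_done
print(job_done())"
```

```text
the job is handed in; nothing more can be done
None
```

The square is lying flush in the corner between belt and fence, released. The clamp lever is over to its stop. I handed the job in at about 34 s of the 58 s allowed, and no verdict was reported.

**How it went:** My first press, at about 30 N, swung the fence past square. The top view put it about 0.01 rad past, with roughly 1–2 mm gap at the end of the fence leg. I nudged the fence back from behind, then pressed the square in again at about 10 N on each edge until it stopped hard. After that I released it and pushed the lever over.

**Last checks:**
- **Fence and square:** In the top view the fence measures within about 0.2° of square. The legs are within about 0.4° of belt and fence, and there is no visible gap.
- **Lever:** The knob sits in both views where 1.2 rad puts it, and the push ended on a firm stop at 14.5 N.
- **Surroundings:** The bevel gauge, bottle, tape and sanding block appear unmoved, and the arm is clear of everything with no force on it.

**What disagreed or stayed uncertain:**
- Before the fence was nudged back, the scene camera read its error larger than the top view did, about 1.5° against 0.5°. I checked the angle only in the top view after that.
- One inner-edge fit came out about 0.8° off, most likely because of shadow.
- While I was positioning behind the fence, the gripper briefly touched the lever's knob sideways at about 10 N. The lever did not move.
- The tool was tilted about 4° by the end. That did not affect the square, because I pushed it the last time without gripping it.

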